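Load and start the deburring tumbler

TASK

Put all the bare steel knife fittings from the mat in the tumbler's tub (leave the finished brass guard and everything else alone), put the lid on and fold its three clips down flat over the rim. Then turn the selector clockwise until it clicks past its detent into run, and lastly press the green start plunger down to its stop and let it come back up.

Things in the scene. Friction and masses are not known exactly. Their poses are not given: they have to be found in the camera images.
- tumbler: fixed bench deburring tumbler: blue base 200 x 335, grey round tub 176 outside on springs at its left (+y) end, control box (top 86 above the bench) at its right end. Origin: on the bench under the tub's axis; at yaw 0 x points away from the robot, y left, z up (yaw up to 0.25 either way). Here the tub's 6 thick rim is at z 145, the selector at x -45, y -178, the start plunger at x 55, y -178
- tub_in (a point): centre of the tub's inner floor (brown abrasive lining, no loose media); the tub is 160 wide inside and 60 deep from this floor to the rim. The lid is fully home when lid_grip is on the tub's axis 88 above this point
- lid_grip (a point): loose round orange lid, 172 in diameter, about 250 g, starts lying handle up on the bench. Point: on the axis of its black handle (upright cylinder 32 in diameter, 34 tall), 22 above the lid's top face, 36 above its underside. The disc is 6 thick, over a tapered spigot 8 deep (154 in diameter, 144 at its foot) that drops into the tub's mouth until the disc rests on the rim
- clip1 (a joint): steel hold-down clip on the left (+y) side of the tub: a flat plate 41 long x 26 wide x 4 thick, hinged on the tub's outside; at its free end a finger tab turns up (outward while it is open) by 10. Value: 0 = folded down flat over the lid's rim, 1.57 = standing upright, 2.3 = leaning outward. Starts open (1.85 to 2.25). The stiff hinge (0.05 N m) lets it stay where it is left
- clip1_hinge (a point): middle of the hinge pin of clip1, fixed on the tumbler, 97.5 from the tub's axis and 154.5 above the bench (3.5 above the top face of the seated lid). The pin lies level and tangential to the tub; outward is from the tub's axis to this point; the clip folds inward and down from there
- clip2 (a joint): steel hold-down clip on the front right of the tub: a flat plate 41 long x 26 wide x 4 thick, hinged on the tub's outside; at its free end a finger tab turns up (outward while it is open) by 10. Value: 0 = folded down flat over the lid's rim, 1.57 = standing upright, 2.3 = leaning outward. Starts open (1.85 to 2.25). The stiff hinge (0.05 N m) lets it stay where it is left
- clip2_hinge (a point): middle of the hinge pin of clip2, fixed on the tumbler, 97.5 from the tub's axis and 154.5 above the bench (3.5 above the top face of the seated lid). The pin lies level and tangential to the tub; outward is from the tub's axis to this point; the clip folds inward and down from there
- clip3 (a joint): steel hold-down clip on the rear right of the tub: a flat plate 41 long x 26 wide x 4 thick, hinged on the tub's outside; at its free end a finger tab turns up (outward while it is open) by 10. Value: 0 = folded down flat over the lid's rim, 1.57 = standing upright, 2.3 = leaning outward. Starts open (1.85 to 2.25). The stiff hinge (0.05 N m) lets it stay where it is left
- clip3_hinge (a point): middle of the hinge pin of clip3, fixed on the tumbler, 97.5 from the tub's axis and 154.5 above the bench (3.5 above the top face of the seated lid). The pin lies level and tangential to the tub; outward is from the tub's axis to this point; the clip folds inward and down from there
- selector (a joint): black bar knob on top of the control box. Value grows as it turns clockwise seen from above: 0 = off (white pointer at the white dot), 1.3 = run (pointer at the green dot), hard stops at both; starts at 0 to 0.2. It turns freely but for a spring detent between 0.28 and 1.02: stiffest (about 0.13 N m) at 0.3, top at 0.65; let go past that it snaps on to about 1.1, before that it springs back to about 0.2
- selector_grip (a point): on the selector's vertical axis at the height to grip; its x axis lies along the grip bar and turns with it. The bar is 46 long x 14 wide x 30 tall, its top 7 above this point, its foot 21 below it on a 46 diameter disc
- start (a joint): green mushroom start plunger on the control box, presses straight down against a spring. Value is metres pressed: 0 = up, 0.010 = at its stop; 3 N to start it moving, about 9 N at the stop; it comes back up when let go
- start_top (a point): centre of the top of the start plunger's head, which is 38 in diameter, about 124 above the bench when up
- guard_a_mid (a point): steel knife crossguard, bare silver metal, a bar 64 long (along its own x axis) x 18 wide at the middle (13 at the arms) x 16 high, about 90 g; this point is its centre. It starts lying flat on a thin (4) dark green bench mat left of the tumbler (some are absent on a given start: their value is None)
- guard_b_mid (a point): steel knife crossguard, bare silver metal, a bar 64 long (along its own x axis) x 18 wide at the middle (13 at the arms) x 16 high, about 90 g; this point is its centre. It starts lying flat on a thin (4) dark green bench mat left of the tumbler (some are absent on a given start: their value is None)
- cap_a_mid (a point): steel knife pommel cap, bare silver metal, a domed disc 32 in diameter (up to 13 above its foot, domed inward above) x 21 high, about 80 g; this point is its centre, on its axis (own z). It starts standing flat on the same 4 thick mat, dome up (some are absent on a given start: their value is None)
- cap_b_mid (a point): steel knife pommel cap, bare silver metal, a domed disc 32 in diameter (up to 13 above its foot, domed inward above) x 21 high, about 80 g; this point is its centre, on its axis (own z). It starts standing flat on the same 4 thick mat, dome up (some are absent on a given start: their value is None)
- cap_c_mid (a point): steel knife pommel cap, bare silver metal, a domed disc 32 in diameter (up to 13 above its foot, domed inward above) x 21 high, about 80 g; this point is its centre, on its axis (own z). It starts standing flat on the same 4 thick mat, dome up (some are absent on a given start: their value is None)
- brass_guard_mid (a point): a finished brass crossguard, yellow metal, same size as the steel ones, on the same mat: to be left alone; this point is its centre
- sheath: bystander: black moulded knife sheath with steel eyelets, 175 x 56 x 12, lying right of the tumbler; origin under its middle
- dye_jar: bystander: small jar with blue cap, 48 in diameter, 62 tall, beyond the tumbler; origin under its centre
- tape: bystander: yellow tape roll, 96 in diameter, 25 high, beyond the mat; origin under its centre
- sand_block: bystander: cork sanding block 110 x 60 x 35, beyond the tumbler; origin under its centre
- square: bystander: small steel engineer's square, stock 60 x 16 x 14, blade 110 x 24, lying beyond the lid; origin near its middle, on the bench
There are look-alikes about, which are no part of the job. What is shaped like the part that bears guard_b_mid but pink or purple is not meant.

How it is judged:
By the outcome, as a careful person would: the job done as asked, in the order asked, and still so for the second after the job is handed in, with the robot touching nothing.
Of guard_a, guard_b, cap_a, cap_b, cap_c only 3 to 5 are there at a start; the rules pass over those that are not, and their reading is None.
At some moment in a run one of guard_a, guard_b, cap_a, cap_b, cap_c may be knocked a few centimetres aside while the robot is not near it.
Once in a run the grip may slacken for a moment while it holds something.
It also fails if it takes over 210 s, if anything falls off the work surface, if the arm or the gripper's body presses on something with over 40 N, if the wrist force passes 120 N, or if a joint passes its speed limit or range.

ROBOT

A 6-joint arm with a two-finger parallel gripper is mounted at the origin on the work surface. World frame = base frame: x ahead of the robot, y to its left, z up, the work surface at z = 0. Lengths are in m, angles in degrees, forces in N, time in s.
With the tool pointing down it reaches from about 0.25 to 0.775 m from the base axis. Payload 4 kg.
Tool frame: the origin (TCP) lies midway between the tips of the shut fingers; the grasp point (between the pads) lies manip.grip_depth behind it (manip.grip_depth is the distance from the TCP to the grasp point, in m); y points along the fingers, z is the direction in which the jaws open and shut, and the axes are right-handed (so a half turn about y gives the same grasp; the last joint's range is limited). The gripper opens to 94 mm and grips with 3 to 60 N. Pads are 16 mm wide; open, the fingers measure 119 mm over their backs; the gripper's body (75 mm by 177 mm) begins 78 mm behind the grasp point.
Start: joints at [58.207, 4.996, 78.535, -0, 96.463, -5.907], TCP at [0.24, 0.495, 0.206] pointing down, gripper open.
Joint ranges: [-177.83, 177.83], [-43.37, 116.18], [15.69, 146.23], [-61.86, 241.86], [9.47, 152.12], [-147.06, 147.06]. Speed limits (degrees/s): [159.86, 159.86, 180, 180, 180, 180].

INTERFACE

Orientations are given as a 3x3 rotation matrix whose columns are the frame's x, y, z axes.
In Python, from workcell import manip gives the robot as it stands.
- The arm moves only by the shell command python3 -m jog 'ROWS' [FORCE]. ROWS is JSON, a list that holds one entry, the list of rows, each a list of 7 numbers: the turn, a rotation vector about the tool's x, y, z in units of 6 degrees (1.0 is 6 degrees), then the shift along the tool's x, y, z in units of 25 mm (1.0 is 25 mm), then the closure in counts, from 0 (fully open) to 255 (shut). A call has 1 to 8 rows; each row is the pose to reach, as a shift and turn from the pose measured when the call began, along the tool's axes at that moment; what a row does not reach only later rows make up. A row lasts 1/12 s, in which the tool goes at most 41.7 mm and 7.16 degrees, less where a joint would pass 70% of its speed; a pose out of reach is approached as far as the arm can. A call with a gripper value outside its range is refused whole. The fingers move at their own pace and stop on an object; FORCE is the grip in N (left out, the last holds). Time passes only in rows, so rows that repeat a pose let the fingers close. It gives the time, the measured TCP pose, the force and the opening at its end, in the units of the state.
- manip.observe(): the state, without advancing time (a new reading comes with each control period).
- manip.snapshot(name): name is "scene" or "top" or "wrist"; returns the picture (480x640x3 uint8, blue, green, red); there is no depth.
- manip.get_calibration(name): a dict with "mtx" (3x3 intrinsics, pixels), "rvec" (rotation vector, rad) and "tvec" (3), from world to camera coordinates, as OpenCV has them. Camera axes: x right, y down, z forward; pixel columns grow to the right and rows downward; lengths in m; the calibration is good to about 2 mm. A picture is of the moment at which its call begins: read the wrist's pose just before it. get_calibration takes no time and is no camera call; for the wrist camera it gives the pose at the moment of the call.
- manip.hand_in(): hands the job in, once; it reports no verdict.
The state is a dict: "time_s": time; "joint_pos": joint angles; "joint_vel": joint speeds; "joint_efforts": joint torques, N m; "position": TCP position; "orientation": TCP orientation; "force": force on the tool from outside, world axes, zero at the start; "moment": the same for the moment, N m; "opening": opening from 0.0 (shut) to 1.0 (fully open).
Only numpy, scipy, OpenCV 4.12 (cv2) and the standard library are available. Lean on these libraries where they do the work, as an engineer would, in place of code of your own. Each camera call takes 0.05 s, during which the arm holds its last target.

## Working session

There is one attempt and no reset: what is moved stays moved. The work goes in short steps, Python scripts to look and compute and a shell command to move; the robot and the scene stay as the last step left them, time stands still between calls to the robot, and variables do not carry over. Pictures are saved under pics/ and viewed, and the job is handed in when it is done.

```bash
ls -la; mkdir -p pics; python3 - <<'E'
from workcell import manip
import cv2
print(manip.observe()); print(manip.grip_depth)
for n in ["scene","top","wrist"]:
    c=manip.get_calibration(n); print(n,c)
    cv2.imwrite(f"pics/{n}0.png",manip.snapshot(n))
E
```

```text
total 12
drwxr-xr-x  3 agent agent 4096 Dec  6 03:48 .
drwxr-xr-x 23 root  root  4096 Dec  6 03:48 ..
drwxr-xr-x  2 agent agent 4096 Dec  6 03:48 pics
{'time_s': 0.0, 'joint_pos': array([ 5.82087275e+01,  5.03890139e+00,  7.86234614e+01,  5.40240376e-04,
        9.64641902e+01, -5.90421807e+00]), 'joint_vel': array([ 0.03089122,  0.01891012,  0.00894232, -0.00246181, -0.02141309,
       -0.02487793]), 'joint_efforts': array([ 1.04668710e-03, -3.40182316e+01, -3.02426147e+01,  7.17587024e-02,
        3.30351549e-02, -1.62221913e-04]), 'position': array([0.23981181, 0.49435045, 0.20431754]), 'orientation': array([[ 8.99656769e-01, -1.17159884e-03,  4.36596296e-01],
       [-4.36597804e-01, -1.87245444e-03,  8.99654851e-01],
       [-2.36527913e-04, -9.99997561e-01, -2.19608379e-03]]), 'force': array([0.8089433 , 0.31694691, 0.45345775]), 'moment': array([0.0131892 , 0.02170108, 0.01760305]), 'opening': 1.0011468951768603}
0.0188
scene {'mtx': array([[484.79576703,   0.        , 323.98077096],
       [  0.        , 484.79576703, 238.4403313 ],
       [  0.        ,   0.        ,   1.        ]]), 'rvec': array([ 0.70510424,  2.61377637, -1.15264091]), 'tvec': array([ 0.49798755, -0.04889531,  1.3195555 ])}
top {'mtx': array([[529.43076756,   0.        , 320.17396583],
       [  0.        , 529.43076756, 241.82675102],
       [  0.        ,   0.        ,   1.        ]]), 'rvec': array([ 2.20308007, -2.17405545,  0.06194164]), 'tvec': array([-0.07045657,  0.54294096,  1.31250469])}
wrist {'mtx': array([[417.58083664,   0.        , 314.63877583],
       [  0.        , 417.58083664, 238.03990684],
       [  0.        ,   0.        ,   1.        ]]), 'rvec': array([-2.48641228, -1.5588249 , -0.18484497]), 'tvec': array([-0.54930732, -0.02584151,  0.38963162])}
```

View pics/scene0.png

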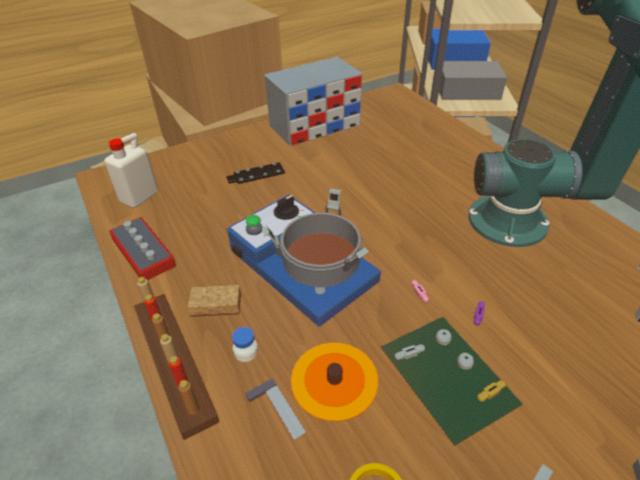

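View pics/top0.png

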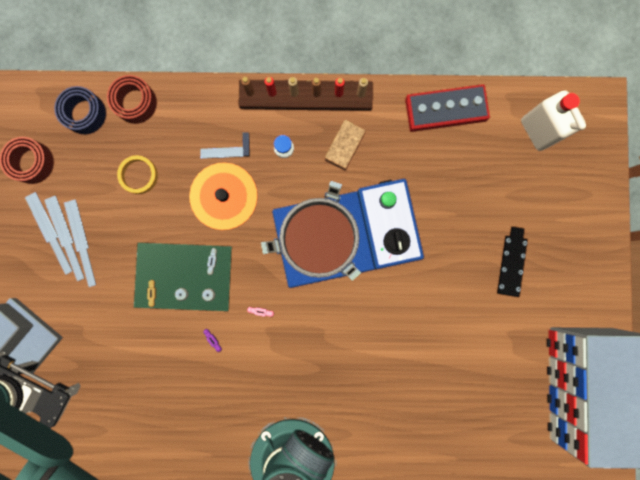

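View pics/wrist0.png

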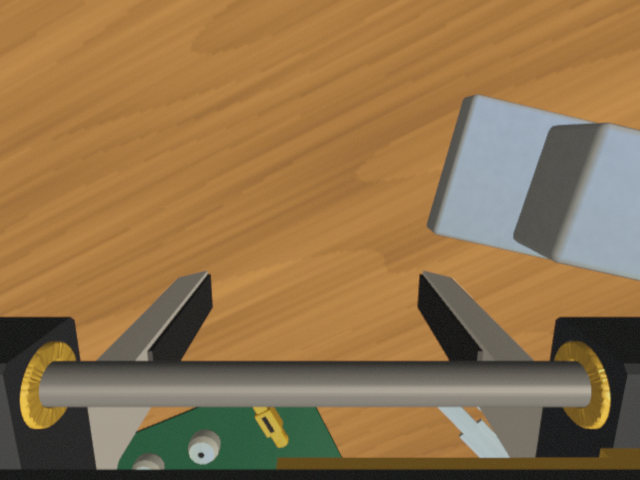

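Top view: steel guard at (211,261) and caps at (181,294) and (208,295) on the mat. The brass guard is at (151,293). The pink (260,312) and purple (213,341) look-alikes lie off the mat. The lid is at (222,196) and the tub at (319,237). I'll enlarge these areas and write helpers.

```bash
cat > h.py <<'E'
from workcell import manip
import numpy as np, cv2
from scipy.spatial.transform import Rotation as R
def cal(n):
    c=manip.get_calibration(n); return c['mtx'],cv2.Rodrigues(c['rvec'])[0],np.array(c['tvec']).ravel()
def ray(C,uv):
    K,Rm,t=C; o=-Rm.T@t; d=Rm.T@np.linalg.inv(K)@np.array([uv[0],uv[1],1.]); return o,d/np.linalg.norm(d)
def plane(C,uv,z):
    o,d=ray(C,uv); return o+d*(z-o[2])/d[2]
def tri(obs):
    A=np.zeros((3,3));b=np.zeros(3);rs=[]
    for C,uv in obs:
        o,d=ray(C,uv);P=np.eye(3)-np.outer(d,d);A+=P;b+=P@o;rs.append((o,P))
    x=np.linalg.solve(A,b); return x,[np.linalg.norm(P@(x-o)) for o,P in rs]
def proj(C,p):
    K,Rm,t=C; q=K@(Rm@np.asarray(p,float)+t); return q[:2]/q[2]
def snap(n):
    C=cal(n); return C,manip.snapshot(n)
def go(p,phi=None,s=None):
    """rows for a downward tool: TCP at p, jaw axis at world angle phi (deg, mod 180)"""
    s=s or manip.observe(); O=s['orientation']; d=O.T@(np.array(p)-s['position'])/0.025
    y=O[:,1]; 
    if phi is None: phi=np.degrees(np.arctan2(O[1,2],O[0,2]))
    cur=np.degrees(np.arctan2(O[1,2],O[0,2]))
    out=[]
    e=(phi-cur+90)%180-90
    for a in (phi,phi+180) if False else (cur+e,):
        z=np.array([np.cos(np.radians(a)),np.sin(np.radians(a)),0]);yy=np.array([0,0,-1.]);x=np.cross(yy,z)
        rv=np.degrees(R.from_matrix(O.T@np.c_[x,yy,z]).as_rotvec())/6
        print('turn',rv.round(2),'shift',d.round(2),'from',s['position'].round(4),'jaw',round(cur,1),'j',s['joint_pos'].round(1))
def crop(im,x0,y0,x1,y1,k,name):
    cv2.imwrite('pics/'+name,cv2.resize(im[y0:y1,x0:x1],None,fx=k,fy=k,interpolation=cv2.INTER_CUBIC))
E
python3 - <<'E'
import cv2
from h import *
t=cv2.imread('pics/top0.png');s=cv2.imread('pics/scene0.png')
crop(t,120,170,440,360,2.5,'t1.png'); crop(s,220,180,540,440,2.4,'s1.png')
for n,im in (('top',t),('scene',s)):
    C=cal(n); hsv=cv2.cvtColor(im,cv2.COLOR_BGR2HSV)
    for nm,lo,hi in (('or',(5,200,200),(25,255,255)),('mat',(50,60,20),(85,255,120)),('grn',(50,150,120),(75,255,255))):
        m=cv2.inRange(hsv,lo,hi); N,_,st,ce=cv2.connectedComponentsWithStats(m)
        for i in range(1,N):
            if st[i,4]>60: print(n,nm,st[i],ce[i].round(1), plane(C,ce[i],0).round(3))
E
```

```text
top mat [ 135  244   96   67 5092] [181.9 275.4] [0.455 0.286 0.   ]
top mat [   0  385   95   95 3211] [ 37.7 443.9] [0.032 0.633 0.   ]
top mat [279 420  40  11  63] [299.3 422.7] [ 0.093 -0.017  0.   ]
top mat [261 429  72  41 546] [286.1 445.5] [0.037 0.015 0.   ]
top mat [261 452  57  28 523] [282.8 467.3] [-0.016  0.022  0.   ]
top mat [305 463  29  17  96] [319.7 472.4] [-0.027 -0.07   0.   ]
scene or [ 291  343   87   78 4982] [334.2 381.8] [0.658 0.185 0.   ]
scene or [351 464  36  16 120] [367.9 468.8] [0.694 0.359 0.   ]
scene mat [602   0  38  23 561] [623.2   8.4] [-1.815 -0.95   0.   ]
scene mat [ 578   58   62  139 3742] [615.9 141.5] [-0.608 -0.11   0.   ]
scene mat [ 503  142   72   66 2505] [535.6 179.2] [-0.215 -0.095  0.   ]
scene mat [ 470  196   78   50 1795] [510.2 225. ] [0.006 0.018 0.   ]
scene mat [ 392  318  129  126 6839] [453.1 383.4] [0.457 0.306 0.   ]
scene grn [247 216  12   9  93] [252.4 220.1] [ 0.597 -0.355  0.   ]
```

View pics/t1.png

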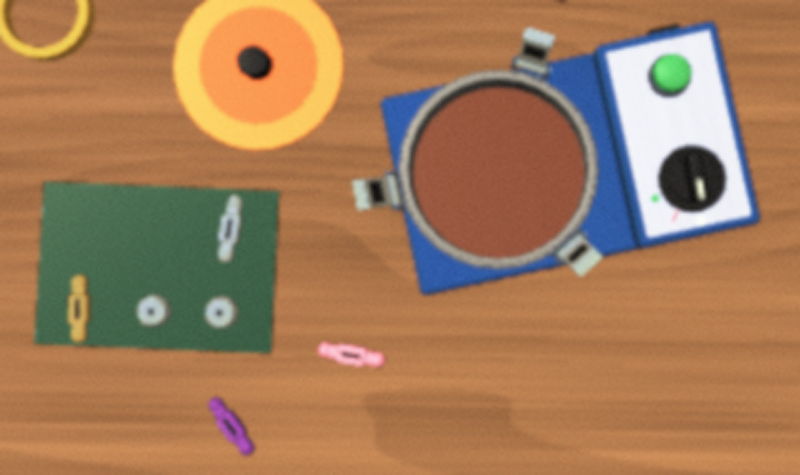

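View pics/s1.png

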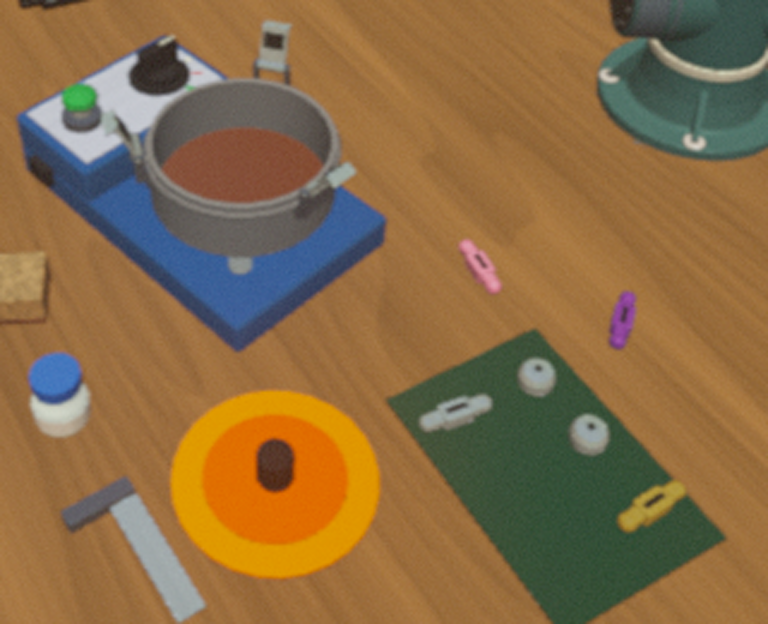

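The crops confirm three bare steel parts on the mat: one guard and two caps. The brass guard is yellow, and the pink and purple pieces are off the mat. Next I'll triangulate them.

```bash
python3 - <<'E'
import cv2
from h import *
im={n:cv2.imread(f'pics/{n}0.png') for n in('top','scene')}
C={n:cal(n) for n in im}
roi={'top':(137,246,229,308),'scene':(385,320,520,440)}
res={}
for n in im:
    hsv=cv2.cvtColor(im[n],cv2.COLOR_BGR2HSV); m=cv2.inRange(hsv,(0,0,100),(179,60,255)); r=roi[n]
    k=np.zeros_like(m);k[r[1]:r[3],r[0]:r[2]]=255;m&=k
    m=cv2.morphologyEx(m,cv2.MORPH_CLOSE,np.ones((3,3)))
    cs=[c for c in cv2.findContours(m,0,2)[0] if cv2.contourArea(c)>25]
    for c in cs: print(n,cv2.minAreaRect(c),cv2.contourArea(c), plane(C[n],cv2.minAreaRect(c)[0],.015).round(4))
    res[n]=[np.array(cv2.minAreaRect(c)[0]) for c in cs]
for a in res['top']:
    for b in res['scene']:
        x,e=tri([(C['top'],a),(C['scene'],b)])
        if max(e)<.01: print(a.round(1),b.round(1),x.round(4),np.round(e,4))
# lid handle, plunger top by hand
for nm,a,b in(('handletop',(221.5,194.5),(334.5,366)),('plunger',(388.5,199.5),(252.5,219)),):
    print(nm,[v if isinstance(v,list) else v.round(4) for v in tri([(C['top'],a),(C['scene'],b)])])
# lid disc
for n,lo in(('top',(8,120,150)),('scene',(5,180,150))):
    hsv=cv2.cvtColor(im[n],cv2.COLOR_BGR2HSV);m=cv2.inRange(hsv,lo,(30,255,255))
    r=(185,158,262,235) if n=='top' else(285,335,385,425);k=np.zeros_like(m);k[r[1]:r[3],r[0]:r[2]]=255;m&=k
    c=max(cv2.findContours(m,0,2)[0],key=cv2.contourArea);e=cv2.fitEllipse(cv2.convexHull(c));print(n,'lid',e,plane(C[n],e[0],.014).round(4))
# tub rim: outer contour in top view
E
```

```text
top ((207.5, 294.5), (13.0, 13.0), 90.0) 131.5 [0.4083 0.2166 0.015 ]
top ((180.5, 293.5), (13.0, 13.0), 90.0) 130.0 [0.4099 0.2842 0.015 ]
top ((211.3378448486328, 260.97296142578125), (8.877545356750488, 28.441024780273438), 9.462322235107422) 184.5 [0.4922 0.2092 0.015 ]
scene ((465.5, 360.5), (17.0, 15.0), 90.0) 201.0 [0.4087 0.2847 0.015 ]
scene ((409.26416015625, 351.4245300292969), (11.950366973876953, 31.318206787109375), 74.05460357666016) 266.0 [0.4933 0.2101 0.015 ]
scene ((443.5, 336.5), (15.0, 15.0), 90.0) 185.5 [0.4085 0.2168 0.015 ]
[207.5 294.5] [443.5 336.5] [0.4083 0.2167 0.0147] [0. 0.]
[180.5 293.5] [465.5 360.5] [0.4095 0.2845 0.0154] [0.0006 0.0006]
[211.3 261. ] [409.3 351.4] [0.4924 0.2094 0.0133] [0.0002 0.0002]
handletop [array([0.6552, 0.1811, 0.0497]), [np.float64(0.00011624427722877538), np.float64(0.0001162442772284829)]]
plunger [array([ 0.6395, -0.2219,  0.1192]), [np.float64(0.0014101308985316812), np.float64(0.0014101308985316986)]]Traceback (most recent call last):
  File "<stdin>", line 25, in <module>
cv2.error: OpenCV(4.12.0) /io/opencv/modules/imgproc/src/shapedescr.cpp:361: error: (-201:Incorrect size of input array) There should be at least 5 points to fit the ellipse in function 'fitEllipseNoDirect'
```

```bash
python3 - <<'E'
import cv2
from h import *
im={n:cv2.imread(f'pics/{n}0.png') for n in('top','scene')}
C={n:cal(n) for n in im}
t=np.radians(9.46); p=np.array([211.34,260.97]);d=np.array([np.sin(t),-np.cos(t)])*14
v=plane(C['top'],p+d,.014)-plane(C['top'],p-d,.014);print('guard axis',np.degrees(np.arctan2(v[1],v[0])),np.linalg.norm(v))
for px in [(200,180),(222,170),(320,237),(320,202),(370,230)]:
  print(px,im['top'][px[1],px[0]],cv2.cvtColor(im['top'],cv2.COLOR_BGR2HSV)[px[1],px[0]])
def blob(n,lo,hi,r):
    hsv=cv2.cvtColor(im[n],cv2.COLOR_BGR2HSV);m=cv2.inRange(hsv,lo,hi)
    k=np.zeros_like(m);k[r[1]:r[3],r[0]:r[2]]=255;m&=k
    c=max(cv2.findContours(m,0,1)[0],key=cv2.contourArea);return cv2.fitEllipse(cv2.convexHull(c)),c
for n,lo,hi,r in(('top',(8,110,215),(30,255,255),(180,150,265,240)),('scene',(5,220,200),(25,255,255),(285,335,385,425))):
    e,c=blob(n,lo,hi,r);print(n,'lid',e,plane(C[n],e[0],.014).round(4))
# inner floor brown in top
e,c=blob('top',(0,90,60),(9,200,170),(270,190,370,285));print('floor',e,plane(C['top'],e[0],.085).round(4),'if at rim',plane(C['top'],e[0],.145).round(4))
m=im['top'];g=cv2.resize(m[180:290,255:430],None,fx=4.5,fy=4.5,interpolation=cv2.INTER_CUBIC);cv2.imwrite('pics/tub.png',g)
g=cv2.resize(im['scene'][180:320,220:390],None,fx=4.2,fy=4.2,interpolation=cv2.INTER_CUBIC);cv2.imwrite('pics/tubs.png',g)
E
```

```text
guard axis -8.007078409763329 0.07014260899461065
(200, 180) [103 212 252] [ 22 151 252]
(222, 170) [ 98 206 252] [ 21 156 252]
(320, 237) [ 63  88 153] [  8 150 153]
(320, 202) [56 61 63] [21 28 63]
(370, 230) [186 133 106] [110 110 186]
top lid ((222.7729949951172, 195.8003692626953), (67.2138900756836, 68.47331237792969), 62.57332229614258) [0.6574 0.1847 0.014 ]
scene lid ((334.2584228515625, 381.37689208984375), (77.74253845214844, 86.34722900390625), 92.04562377929688) [0.6614 0.1911 0.014 ]
floor ((318.9140930175781, 238.21975708007812), (68.5125503540039, 68.80632019042969), 87.88275909423828) [ 0.5482 -0.0604  0.085 ] if at rim [ 0.5442 -0.0609  0.145 ]
```

View pics/tub.png

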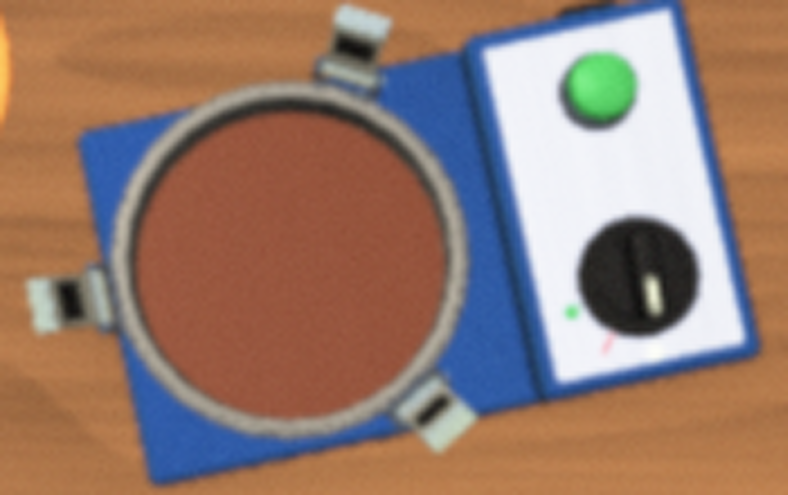

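View pics/tubs.png

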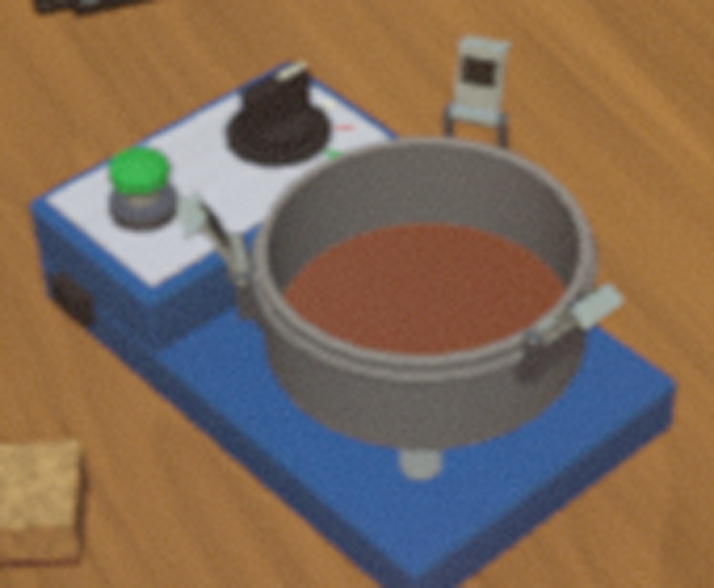

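Measurements so far agree with the text: cap centres at z about 0.0147–0.0154 and guard at 0.0133. The plunger-to-tub distance is 186 mm, and the yaw comes out near 13.4°. First move: above the steel guard.

```bash
python3 - <<'E'
from h import *
go([.4924-.02,.2094,.13],82)
C=cal('wrist');print('cam pos',(-C[1].T@C[2]).round(3),'axis',C[1][2].round(3))
E
```

```text
turn [ 0.02 -2.98 -0.  ] shift [13.35  2.99 -6.19] from [0.2399 0.4945 0.2046] jaw 64.1 j [58.2  5.  78.6 -0.  96.5 -5.9]
cam pos [0.18  0.524 0.385] axis [ 0.211 -0.103 -0.972]
```

```bash
python3 -m jog '[[[0,-1,0,1.6,0.4,-0.8,90],[0,-2,0,3.3,0.8,-1.5,90],[0,-3,0,5,1.2,-2.3,90],[0,-3,0,6.6,1.6,-3.1,90],[0,-3,0,8.3,2,-3.9,90],[0,-3,0,10,2.3,-4.6,90],[0,-3,0,11.7,2.6,-5.4,90],[0,-3,0,13.35,3,-6.2,90]]]' 20
python3 - <<'E'
from h import *
C,im=snap('wrist');cv2.imwrite('pics/w1.png',im);print(manip.observe()['opening'])
go([.4924+.045,.2094-.006,.13],82)
E
```

```text
time_s: 0.82
position: [0.447, 0.2401, 0.1376]
orientation: [[0.991, -0.001, 0.137], [-0.137, -0.001, 0.991], [-0.001, -1.0, -0.001]]
force: [1.0, 0.2, -0.4]
opening: 0.65
0.6465841340954985
turn [ 0.08 -0.05  0.01] shift [ 3.61  0.23 -0.69] from [0.4507 0.2335 0.1355] jaw 81.7 j [ 21.3   1.2  90.5  -0.5  88.5 -60.4]
```

View pics/w1.png

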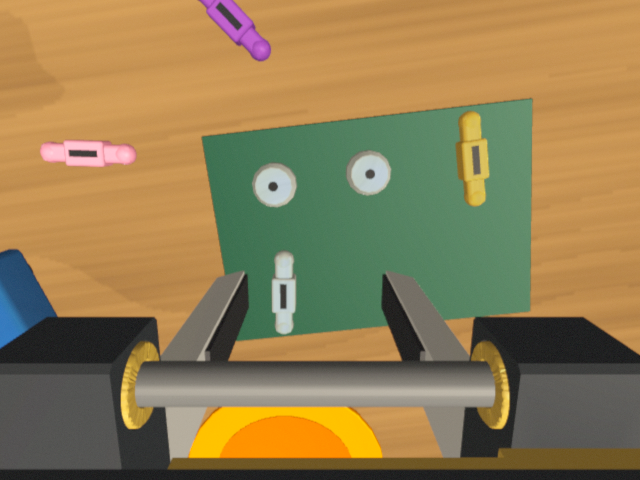

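The wrist view shows the steel guard at (284,293) between the fingers and caps at (274,185) and (370,173). The brass guard is at (473,160), and the pink and purple pieces are off the mat.

```bash
python3 - <<'E'
from h import *
C,im=snap('wrist')
hsv=cv2.cvtColor(im,cv2.COLOR_BGR2HSV); m=cv2.inRange(hsv,(0,0,130),(179,60,255));m=cv2.morphologyEx(m,cv2.MORPH_CLOSE,np.ones((9,9)))
for c in cv2.findContours(m,0,2)[0]:
    if cv2.contourArea(c)>400:
        r=cv2.minAreaRect(c);b=cv2.boxPoints(r)
        q=[plane(C,p,.014) for p in b]; L=[q[1]-q[0],q[2]-q[1]];l=max(L,key=np.linalg.norm)
        print(np.round(r[0]),plane(C,r[0],.015).round(4),np.round([np.linalg.norm(v) for v in L],3),np.degrees(np.arctan2(l[1],l[0])).round(1))
go([.4924,.2094,.04],82)
E
```

```text
[314. 420.] [0.6094 0.2092 0.015 ] [0.291 0.076] 82.0
[293. 288.] [0.4924 0.2096 0.015 ] [0.018 0.067] -8.5
[283. 179.] [0.4101 0.2153 0.015 ] [0.031 0.031] -8.5
[379. 166.] [0.4105 0.2841 0.015 ] [0.031 0.032] 38.6
[ 94. 148.] [0.3694 0.0867 0.015 ] [0.014 0.058] 79.6
turn [ 0.05 -0.06 -0.02] shift [ 1.92  3.84 -0.81] from [0.4482 0.2368 0.1359] jaw 81.7 j [ 21.6   1.1  90.5  -0.2  88.6 -60.1]
```

```bash
python3 -m jog '[[[0,0,0,1,0.6,-0.4,110],[0,0,0,1.92,1.3,-0.81,110],[0,0,0,1.92,2,-0.81,110],[0,0,0,1.92,3,-0.81,110],[0,0,0,1.92,3.8,-0.81,110],[0,0,0,1.92,3.8,-0.81,110],[0,0,0,1.92,3.8,-0.81,110]]]' 20
python3 - <<'E'
from h import *
go([.4924,.2095,.007],82)
E
```

```text
time_s: 1.5
position: [0.4911, 0.2096, 0.0397]
orientation: [[0.989, -0.006, 0.144], [-0.144, -0.006, 0.989], [-0.005, -1.0, -0.007]]
force: [0.4, -0.2, 1.1]
opening: 0.568
turn [ 0.06 -0.05 -0.05] shift [0.06 1.31 0.01] from [0.4911 0.2096 0.0397] jaw 81.7 j [ 17.2   8.6  93.8  -0.2  78.  -64.5]
```

```bash
python3 -m jog '[[[0,0,0,0.06,0.7,0,110],[0,0,0,0.06,1.3,0,110],[0,0,0,0.06,1.3,0,110],[0,0,0,0.06,1.3,0,180],[0,0,0,0.06,1.3,0,225],[0,0,0,0.06,1.3,0,240],[0,0,0,0.06,1.3,0,240],[0,0,0,0.06,1.3,0,240]]]' 25
python3 -m jog '[[[0,0,0,0,0,0,240],[0,0,0,0,0,0,240],[0,0,0,0,-1,0,240],[0,0,0,0,-2,0,240],[0,0,0,0,-4,0,240],[0,0,0,0,-6,0,240],[0,0,0,0,-8,0,240],[0,0,0,0,-8,0,240]]]' 25
python3 - <<'E'
from h import *
C,im=snap('wrist');cv2.imwrite('pics/w2.png',im);print(manip.observe()['opening'])
go([.545,-.062,.24],82)
E
```

```text
time_s: 2.17
position: [0.493, 0.2094, 0.0083]
orientation: [[0.99, -0.005, 0.144], [-0.144, -0.005, 0.99], [-0.004, -1.0, -0.006]]
force: [0.4, 0.1, 0.4]
opening: 0.25
time_s: 2.83
position: [0.4952, 0.2109, 0.2137]
orientation: [[0.99, 0.002, 0.144], [-0.144, -0.003, 0.99], [0.002, -1.0, -0.003]]
force: [0.7, 0.5, -0.9]
opening: 0.188
0.18982595516243855
turn [-0.01 -0.05  0.09] shift [  3.48  -0.84 -10.55] from [0.4972 0.2115 0.2184] jaw 81.7 j [ 17.2   3.2  79.   -0.2  97.3 -64.6]
```

View pics/w2.png

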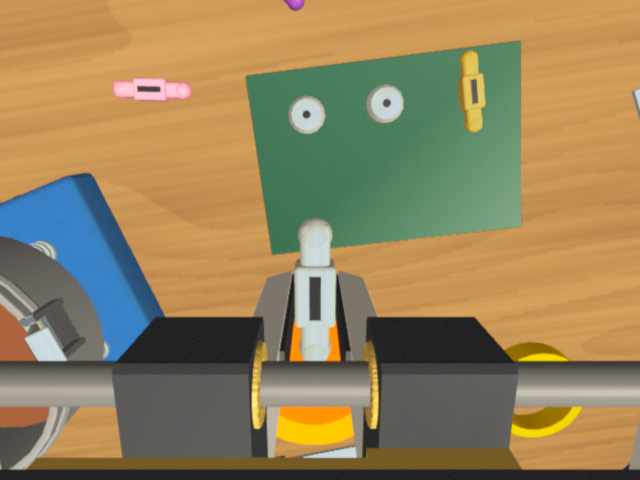

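```bash
python3 -m jog '[[[0,0,0,0.4,-1.4,-1,240],[0,0,0,1,-1.4,-2.5,240],[0,0,0,1.4,-1.4,-4,240],[0,0,0,1.9,-1.4,-5.5,240],[0,0,0,2.4,-1.4,-7,240],[0,0,0,3,-1.4,-8.5,240],[0,0,0,3.5,-1.4,-10,240],[0,0,0,4.0,-1.4,-10.5,240]]]' 25
python3 - <<'E'
from h import *
C,im=snap('wrist');cv2.imwrite('pics/w3.png',im);np.savez('pics/w3.npz',K=C[0],R=C[1],t=C[2]);print(manip.observe()['opening'])
go([.565,-.06,.25],82)
E
```

```text
time_s: 3.55
position: [0.5573, -0.0677, 0.2535]
orientation: [[0.989, 0.008, 0.15], [-0.15, -0.003, 0.989], [0.009, -1.0, -0.002]]
force: [-0.2, 1.0, -0.2]
opening: 0.189
0.18811445534898655
turn [ 0.02 -0.11  0.09] shift [0.18 0.11 0.37] from [ 0.5591 -0.0685  0.2527] jaw 81.3 j [-1.270e+01  6.000e+00  7.210e+01 -1.000e-01  1.013e+02 -9.400e+01]
```

View pics/w3.png

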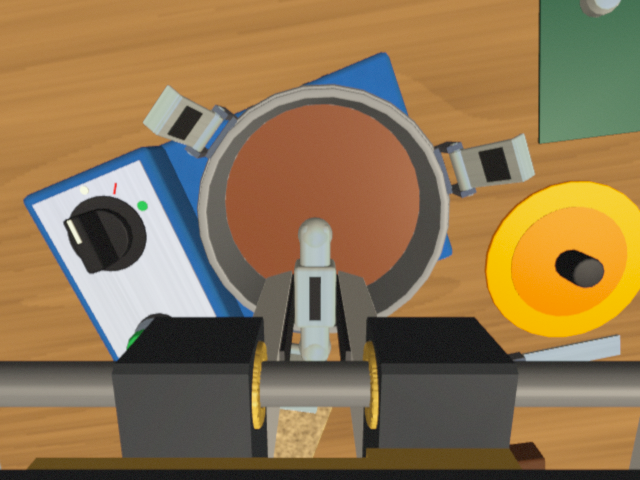

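```bash
python3 - <<'E'
from h import *
from scipy.optimize import least_squares
d=np.load('pics/w3.npz');C=(d['K'],d['R'],d['t'])
P=np.array([plane(C,p,.145)[:2] for p in [(200,203),(203,170),(222,133),(280,92),(320,86.5),(370,92),(410,112),(447,185),(448.5,205)]])
r=least_squares(lambda v:np.hypot(*(P-v[:2]).T)-v[2],[.55,-.06,.088]);print(r.x,np.abs(r.fun).max())
e=cv2.imread('pics/w3.png');hsv=cv2.cvtColor(e,cv2.COLOR_BGR2HSV)
im=cv2.imread('pics/top0.png')
# lid: disc ellipse centre at z .014 and handle top at .048
m=cv2.inRange(hsv,(8,180,180),(30,255,255));m[:,:470]=0;m[:170]=0;m[340:]=0
c=max(cv2.findContours(m,0,1)[0],key=cv2.contourArea);h=cv2.convexHull(c).reshape(-1,2)
h=h[h[:,0]<636];Q=np.array([plane(C,p,.014)[:2] for p in h])
r=least_squares(lambda v:np.hypot(*(Q-v[:2]).T)-v[2],[.65,.18,.086],loss='soft_l1',f_scale=.001);print('lid',r.x,np.abs(r.fun).max()); print('handle top',plane(C,(588,272),.048))
for nm,p in(('selaxis',(108,232)),('pl',(150,330))): print(nm,plane(C,p,.1))
E
```

```text
[ 0.54603226 -0.05984257  0.08762931] 0.0021407455969447986
lid [0.65928744 0.18528842 0.08605865] 0.000370486537724507
handle top [0.65814858 0.18488101 0.048     ]
selaxis [ 0.54199123 -0.23692553  0.1       ]
pl [ 0.63249176 -0.22427247  0.1       ]
```

Tub centre is (0.546,−0.060) and the fitted radius is 87.6 mm. The lid is at (0.659,0.185). Lowering the guard into the tub.

```bash
python3 -m jog '[[[0,0,0,0.6,0,0.37,240],[0,0,0,0.6,1.5,0.37,240],[0,0,0,0.6,3,0.37,240],[0,0,0,0.6,4.5,0.37,240],[0,0,0,0.6,6,0.37,240],[0,0,0,0.6,6.2,0.37,240],[0,0,0,0.6,6.2,0.37,240],[0,0,0,0.6,6.2,0.37,240]]]' 25
python3 -m jog '[[[0,0,0,0,0,0,170],[0,0,0,0,0,0,150],[0,0,0,0,0,0,150],[0,0,0,0,-1.5,0,150],[0,0,0,0,-3,0,150],[0,0,0,0,-4.5,0,150],[0,0,0,0,-6,0,150],[0,0,0,0,-6,0,150]]]' 25
python3 - <<'E'
from h import *
C,im=snap('wrist');cv2.imwrite('pics/w4.png',im);
go([.4103,.216,.15],0)
go([.4103,.216,.15],82)
E
```

```text
time_s: 4.27
position: [0.5774, -0.062, 0.0992]
orientation: [[0.989, 0.011, 0.151], [-0.151, -0.003, 0.989], [0.011, -1.0, -0.002]]
force: [-0.7, -0.6, -1.4]
opening: 0.186
time_s: 4.93
position: [0.5793, -0.0621, 0.2611]
orientation: [[0.988, 0.029, 0.151], [-0.15, -0.007, 0.989], [0.03, -1.0, -0.003]]
force: [0.6, -0.9, 1.3]
opening: 0.412
turn [-0.15 13.56  0.22] shift [-8.43  4.05  9.99] from [ 0.5784 -0.062   0.2572] jaw 81.3 j [-1.170e+01  7.700e+00  6.970e+01 -1.000e-01  1.011e+02 -9.300e+01]
turn [ 0.03 -0.11  0.24] shift [-8.43  4.05  9.99] from [ 0.5784 -0.062   0.2572] jaw 81.3 j [-1.170e+01  7.700e+00  6.970e+01 -1.000e-01  1.011e+02 -9.300e+01]
```

View pics/w4.png

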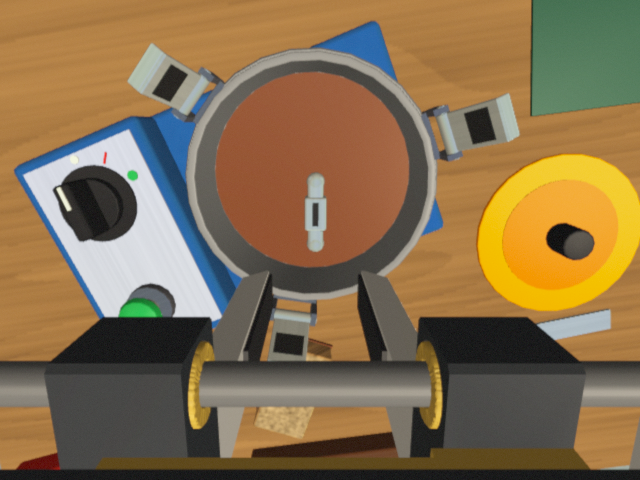

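The guard lies in the tub at (316,213). The next target is the cap at (0.410,0.216). I'll also refine the tub fit from this view.

```bash
python3 -m jog '[[[0,0,0,-1,-0.2,1.2,140],[0,0,0,-2.1,-0.2,2.5,140],[0,0,0,-3.2,-0.2,3.8,140],[0,0,0,-4.3,-0.2,5.1,140],[0,0,0,-5.4,0,6.4,140],[0,0,0,-6.5,1,7.6,140],[0,0,0,-7.5,2,8.8,140],[0,0,0,-8,3,9.7,140]]]' 25
python3 - <<'E'
from h import *
C,im=snap('wrist');cv2.imwrite('pics/w5.png',im);
hsv=cv2.cvtColor(im,cv2.COLOR_BGR2HSV); m=cv2.inRange(hsv,(0,0,130),(179,60,255));m=cv2.morphologyEx(m,cv2.MORPH_CLOSE,np.ones((9,9)))
for c in cv2.findContours(m,0,2)[0]:
    if cv2.contourArea(c)>400:
        (x,y),r=cv2.minEnclosingCircle(c);print(round(x),round(y),round(r),plane(C,(x,y),.015).round(4))
go([.4103,.216,.05],82)
E
```

```text
time_s: 5.65
position: [0.4203, 0.2034, 0.1824]
orientation: [[0.988, 0.028, 0.15], [-0.15, -0.005, 0.989], [0.028, -1.0, -0.001]]
force: [0.2, -0.5, -0.4]
opening: 0.45
13 458 17 [ 0.6218 -0.1326  0.015 ]
616 393 26 [0.6365 0.4614 0.015 ]
315 391 126 [0.5913 0.1776 0.015 ]
24 424 50 [ 0.586  -0.1085  0.015 ]
328 199 19 [0.41   0.2158 0.015 ]
409 187 20 [0.4101 0.2837 0.015 ]
166 174 35 [0.3697 0.0871 0.015 ]
turn [ 0.02 -0.06  0.13] shift [-0.29  4.99  0.36] from [0.4147 0.2066 0.1748] jaw 81.7 j [ 19.8  -6.2  93.1  -0.5  92.5 -61.8]
```

View pics/w5.png

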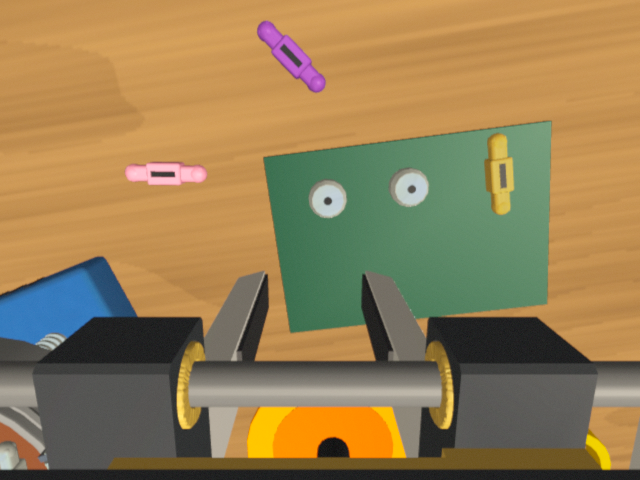

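Caps are at (328,199) and (409,187), unmoved. Descending on the first at (0.410,0.216).

```bash
python3 -m jog '[[[0,0,0.13,-0.2,1.2,0.3,140],[0,0,0.13,-0.29,2.4,0.36,140],[0,0,0.13,-0.29,3.6,0.36,140],[0,0,0.13,-0.29,4.8,0.36,140],[0,0,0.13,-0.29,5,0.36,140],[0,0,0.13,-0.29,5,0.36,140]]]' 25
python3 - <<'E'
from h import *
go([.4102,.2158,.007],82)
E
```

```text
time_s: 6.2
position: [0.4082, 0.215, 0.0472]
orientation: [[0.989, -0.006, 0.145], [-0.145, -0.005, 0.989], [-0.006, -1.0, -0.006]]
force: [-0.2, -0.2, -0.5]
opening: 0.449
turn [ 0.05 -0.06 -0.05] shift [0.08 1.61 0.05] from [0.4082 0.215  0.0472] jaw 81.6 j [ 2.08e+01 -9.00e-01  1.03e+02 -1.00e-01  7.83e+01 -6.08e+01]
```

```bash
python3 -m jog '[[[0,0,0,0.1,0.8,0.05,140],[0,0,0,0.1,1.6,0.05,140],[0,0,0,0.1,1.6,0.05,140],[0,0,0,0.1,1.6,0.05,200],[0,0,0,0.1,1.6,0.05,240],[0,0,0,0.1,1.6,0.05,240],[0,0,0,0.1,1.6,0.05,240],[0,0,0,0.1,1.6,0.05,240]]]' 25
python3 -m jog '[[[0,0,0,0,-1,0,240],[0,0,0,0,-2,0,240],[0,0,0,0,-3.5,0,240],[0,0,0,0,-5,0,240],[0,0,0,0,-6.5,0,240],[0,0,0,0,-8,0,240],[0,0,0,0,-9.7,0,240],[0,0,0,0,-9.7,0,240]]]' 25
python3 - <<'E'
from h import *
C,im=snap('wrist');cv2.imwrite('pics/w6.png',im);print(manip.observe()['opening'])
go([.525,-.03,.26],82)
E
```

```text
time_s: 6.87
position: [0.4124, 0.2163, 0.0094]
orientation: [[0.989, -0.002, 0.145], [-0.145, -0.003, 0.989], [-0.002, -1.0, -0.004]]
force: [0.7, -0.9, 7.3]
opening: 0.327
time_s: 7.53
position: [0.4159, 0.2184, 0.2617]
orientation: [[0.989, 0.013, 0.145], [-0.145, 0.003, 0.989], [0.013, -1.0, 0.004]]
force: [0.4, -0.1, 0.5]
opening: 0.325
0.3290323036935922
turn [-0.02 -0.06  0.08] shift [ 5.79 -0.05 -9.18] from [0.415  0.218  0.2579] jaw 81.7 j [ 2.09e+01 -6.00e+00  8.36e+01 -1.00e-01  1.02e+02 -6.08e+01]
```

View pics/w6.png

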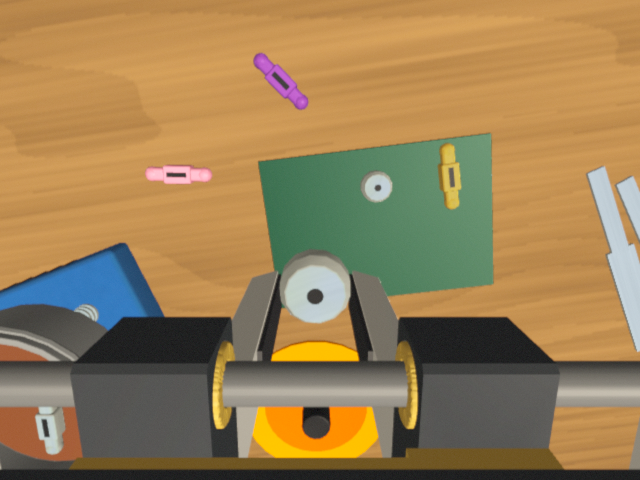

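```bash
python3 -m jog '[[[0,0,0,0.7,0,-1.1,240],[0,0,0,1.5,0,-2.4,240],[0,0,0,2.3,0,-3.6,240],[0,0,0,3.1,0,-4.9,240],[0,0,0,3.9,0,-6.2,240],[0,0,0,4.7,0,-7.5,240],[0,0,0,5.5,0,-8.7,240],[0,0,0,5.8,0,-9.2,240]]]' 25
python3 - <<'E'
from h import *
print(manip.observe()['opening'])
go([.525,-.03,.11],82)
E
```

```text
time_s: 8.25
position: [0.5254, -0.0344, 0.2557]
orientation: [[0.989, 0.005, 0.149], [-0.149, -0.0, 0.989], [0.005, -1.0, 0.001]]
force: [-0.0, 0.2, -1.0]
opening: 0.325
0.3247393274058955
turn [-0.   -0.1   0.04] shift [-0.07  5.83  0.17] from [ 0.5254 -0.0344  0.2557] jaw 81.4 j [ -9.9   1.5  76.5   0.  101.7 -91.4]
```

```bash
python3 -m jog '[[[0,0,0,-0.1,1.5,-0.5,240],[0,0,0,-0.2,3,-0.6,240],[0,0,0,-0.2,4.5,-0.6,240],[0,0,0,-0.2,5.8,-0.6,240],[0,0,0,-0.2,5.9,-0.6,240],[0,0,0,-0.2,5.9,-0.6,190],[0,0,0,-0.2,5.9,-0.6,140],[0,0,0,-0.2,5.9,-0.6,140]]]' 25
python3 -m jog '[[[0,0,0,0,0,0,140],[0,0,0,0,-1.5,0,140],[0,0,0,0,-3,0,140],[0,0,0,0,-4.5,0,140],[0,0,0,0,-6,0,140],[0,0,0,-0.8,-6,1,140],[0,0,0,-1.6,-6,2,140],[0,0,0,-2,-6,3,140]]]' 25
python3 - <<'E'
from h import *
C,im=snap('wrist');cv2.imwrite('pics/w7.png',im)
go([.414,.284,.18],82)
E
```

```text
time_s: 8.92
position: [0.5208, -0.0486, 0.1114]
orientation: [[0.989, 0.01, 0.149], [-0.149, -0.001, 0.989], [0.01, -1.0, 0.0]]
force: [-0.2, 0.1, -0.3]
opening: 0.426
time_s: 9.58
position: [0.481, 0.034, 0.2653]
orientation: [[0.989, 0.017, 0.15], [-0.15, -0.001, 0.989], [0.017, -1.0, 0.001]]
force: [0.7, 0.5, 0.7]
opening: 0.45
turn [-0.05 -0.05  0.15] shift [-4.09  3.39  9.32] from [0.4801 0.0384 0.265 ] jaw 81.7 j [ -2.3  -4.7  81.6   0.2 102.2 -84. ]
```

View pics/w7.png

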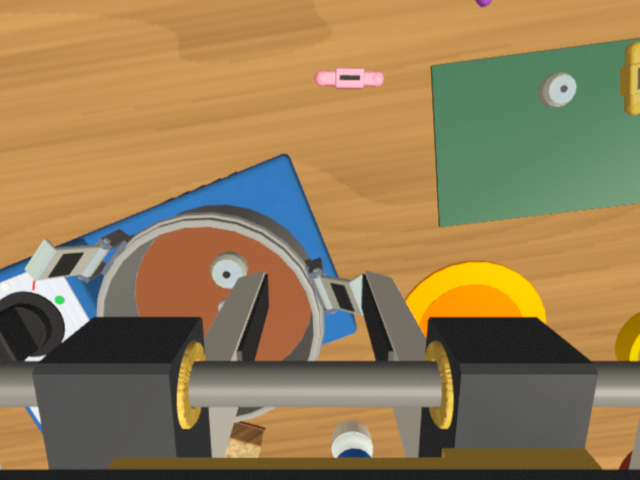

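The first cap is in the tub at (229,271). The second cap is still on the mat at (560,90).

```bash
python3 -m jog '[[[0,0,0,-0.5,0,1.3,140],[0,0,0,-1,0.2,2.6,140],[0,0,0,-1.6,0.8,3.9,140],[0,0,0,-2.2,1.4,5.2,140],[0,0,0,-2.8,2,6.5,140],[0,0,0,-3.4,2.6,7.8,140],[0,0,0,-4,3.3,9.1,140],[0,0,0,-4.1,3.4,9.3,140]]]' 25
python3 - <<'E'
from h import *
C,im=snap('wrist');cv2.imwrite('pics/w8.png',im);
hsv=cv2.cvtColor(im,cv2.COLOR_BGR2HSV); m=cv2.inRange(hsv,(0,0,130),(179,60,255));m=cv2.morphologyEx(m,cv2.MORPH_CLOSE,np.ones((9,9)))
for c in cv2.findContours(m,0,2)[0]:
    if 400<cv2.contourArea(c)<3000:
        (x,y),r=cv2.minEnclosingCircle(c);print(round(x),round(y),round(r),plane(C,(x,y),.015).round(4))
go([.4103,.2837,.05],82)
E
```

```text
time_s: 10.3
position: [0.4112, 0.2876, 0.1784]
orientation: [[0.99, 0.014, 0.139], [-0.139, 0.005, 0.99], [0.013, -1.0, 0.007]]
force: [-0.5, -1.0, -0.9]
opening: 0.45
18 394 22 [ 0.5388 -0.0072  0.015 ]
616 393 26 [0.6186 0.5464 0.015 ]
309 216 20 [0.4103 0.2836 0.015 ]
66 201 36 [0.3696 0.0872 0.015 ]
turn [-0.05 -0.    0.14] shift [-0.13  5.16 -0.15] from [0.412  0.2864 0.179 ] jaw 82.0 j [ 28.5  -1.4  88.1  -0.2  92.4 -53.5]
```

View pics/w8.png

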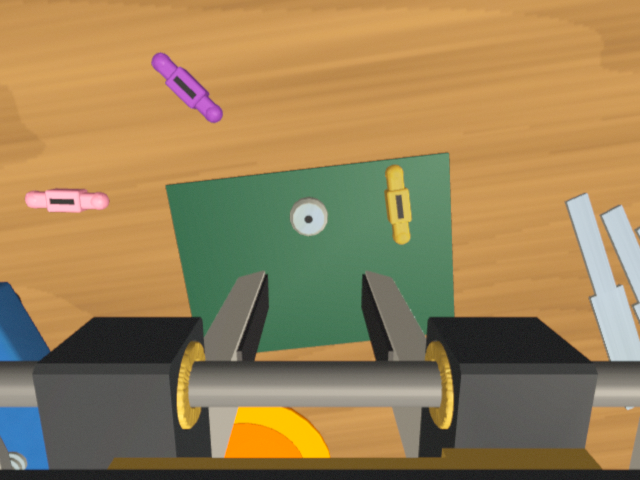

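The cap is at (309,216), i.e. (0.4103,0.2836). Brass stays clear at (398,205). Descending.

```bash
python3 -m jog '[[[0,0,0.14,-0.1,1.2,-0.1,140],[0,0,0.14,-0.13,2.4,-0.15,140],[0,0,0.14,-0.13,3.6,-0.15,140],[0,0,0.14,-0.13,4.8,-0.15,140],[0,0,0.14,-0.13,5,-0.15,140],[0,0,0.14,-0.13,5,-0.15,140]]]' 25
python3 - <<'E'
from h import *
go([.4103,.2836,.0085],82)
E
```

```text
time_s: 10.85
position: [0.4101, 0.2823, 0.0536]
orientation: [[0.99, -0.002, 0.141], [-0.141, 0.004, 0.99], [-0.002, -1.0, 0.004]]
force: [-0.3, 1.3, 0.2]
opening: 0.453
turn [-0.04 -0.01 -0.02] shift [0.01 1.8  0.05] from [0.4101 0.2823 0.0536] jaw 81.9 j [ 27.8   3.1  98.3   0.3  78.7 -54.1]
```

```bash
python3 -m jog '[[[0,0,0,0,0.9,0.05,140],[0,0,0,0,1.75,0.05,140],[0,0,0,0,1.75,0.05,140],[0,0,0,0,1.75,0.05,200],[0,0,0,0,1.75,0.05,240],[0,0,0,0,1.75,0.05,240],[0,0,0,0,1.75,0.05,240],[0,0,0,0,1.75,0.05,240]]]' 25
python3 -m jog '[[[0,0,0,0,-1,0,240],[0,0,0,0,-2,0,240],[0,0,0,0,-3.5,0,240],[0,0,0,0,-5,0,240],[0,0,0,0,-6.5,0,240],[0,0,0,0,-8,0,240],[0,0,0,0,-9.9,0,240],[0,0,0,0,-9.9,0,240]]]' 25
python3 - <<'E'
from h import *
print(manip.observe()['opening'])
go([.51,-.065,.26],82)
E
```

```text
time_s: 11.52
position: [0.4123, 0.2845, 0.0127]
orientation: [[0.99, 0.003, 0.14], [-0.141, 0.006, 0.99], [0.003, -1.0, 0.006]]
force: [0.6, -1.4, 6.9]
opening: 0.325
time_s: 12.18
position: [0.4138, 0.2844, 0.2698]
orientation: [[0.99, 0.017, 0.14], [-0.14, 0.013, 0.99], [0.015, -1.0, 0.016]]
force: [0.2, 0.6, 0.3]
opening: 0.319
0.31886789364196944
turn [-0.15 -0.01  0.14] shift [  5.77   0.27 -13.3 ] from [0.4138 0.2844 0.2698] jaw 81.9 j [ 27.9  -2.3  78.8   0.2 102.3 -54. ]
```

```bash
python3 -m jog '[[[0,0,0,0.7,0,-1.6,240],[0,0,0,1.4,0,-3.2,240],[0,0,0,2.1,0,-4.8,240],[0,0,0,2.8,0,-6.4,240],[0,0,0,3.5,0,-8,240],[0,0,0,4.2,0,-9.6,240],[0,0,0,5,0,-11.2,240],[0,0,0,5.8,0,-12.5,240]]]' 25
python3 - <<'E'
from h import *
print(manip.observe()['opening'])
C,im=snap('wrist');cv2.imwrite('pics/w9.png',im)
go([.51,-.1,.26],82)
E
```

```text
time_s: 12.85
position: [0.509, -0.0364, 0.2676]
orientation: [[0.99, 0.018, 0.14], [-0.14, 0.014, 0.99], [0.016, -1.0, 0.016]]
force: [1.2, -0.1, -0.7]
opening: 0.321
0.32069882908004715
turn [-0.09 -0.09  0.16] shift [ 0.28  0.23 -2.23] from [ 0.5113 -0.0438  0.2661] jaw 81.5 j [-11.6  -0.7  77.6   0.6 102.2 -93. ]
```

View pics/w9.png

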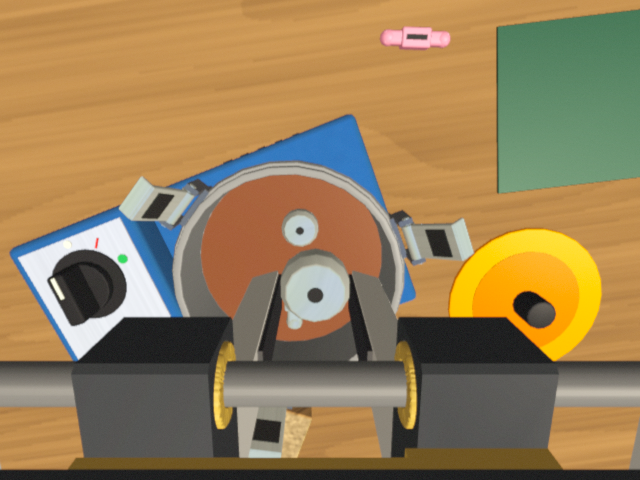

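```bash
python3 -m jog '[[[0,0,0,0.6,0.2,-1,240],[0,0,0,1.2,0.4,-1.9,240],[0,0,0,1.2,1.8,-1.9,240],[0,0,0,1.2,3.2,-1.9,240],[0,0,0,1.2,4.6,-1.9,240],[0,0,0,1.2,6,-1.9,240],[0,0,0,1.2,6.2,-1.9,240],[0,0,0,1.2,6.2,-1.9,240]]]' 25
python3 -m jog '[[[0,0,0,0,0,0,190],[0,0,0,0,0,0,155],[0,0,0,0,0,0,155],[0,0,0,0,-1.5,0,155],[0,0,0,0,-3,0,155],[0,0,0,0,-4.5,0,155],[0,0,0,0,-6,0,155],[0,0,0,0.8,-6.2,0.5,155]]]' 25
python3 - <<'E'
from h import *
C,im=snap('wrist');cv2.imwrite('pics/w10.png',im);np.savez('pics/w10.npz',K=C[0],R=C[1],t=C[2])
C,im=snap('top');cv2.imwrite('pics/top1.png',im);crop(im,120,170,440,360,2.5,'t2.png')
go([.659,.185,.15],82)
E
```

```text
time_s: 13.57
position: [0.5345, -0.0933, 0.1082]
orientation: [[0.989, 0.011, 0.148], [-0.148, 0.009, 0.989], [0.01, -1.0, 0.01]]
force: [-0.3, 0.3, -1.5]
opening: 0.324
time_s: 14.23
position: [0.5559, -0.0873, 0.2765]
orientation: [[0.988, 0.03, 0.15], [-0.151, 0.002, 0.989], [0.029, -1.0, 0.007]]
force: [1.6, 0.0, 1.5]
opening: 0.39
turn [-0.09 -0.07  0.2 ] shift [ 2.33  4.93 11.23] from [ 0.5575 -0.085   0.2693] jaw 81.6 j [-14.9   5.7  70.7   0.7 102.5 -96.3]
```

View pics/w10.png

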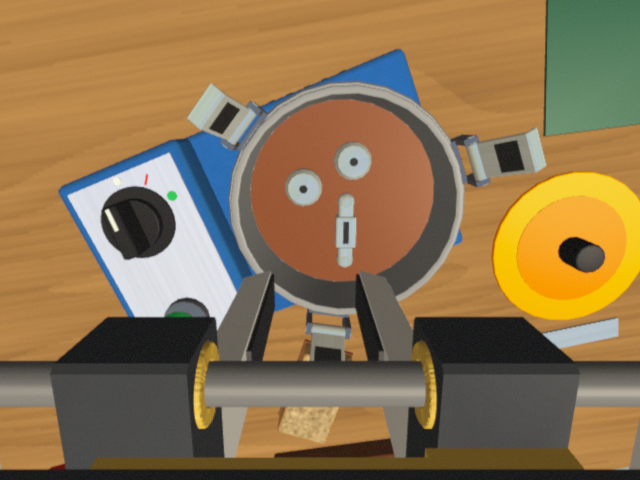

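View pics/t2.png

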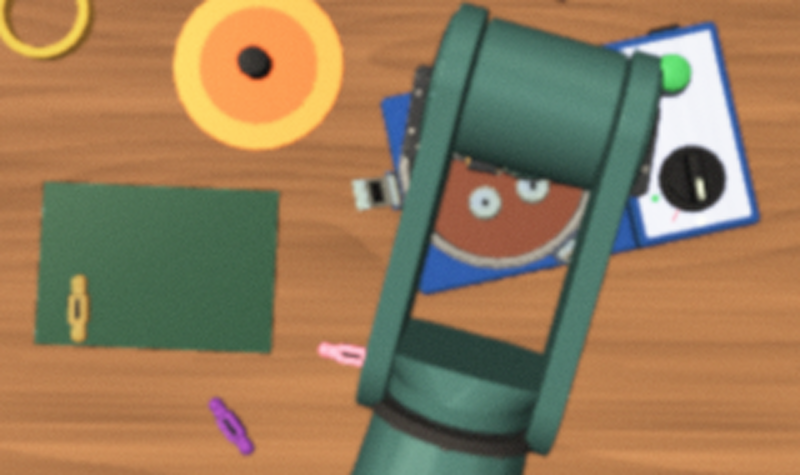

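All three parts are in the tub: the guard at (346,233) and caps at (303,188) and (353,161). Only the brass guard remains on the mat. Now a precise tub fit from this view.

```bash
python3 - <<'E'
from h import *
from scipy.optimize import least_squares
d=np.load('pics/w10.npz');C=(d['K'],d['R'],d['t']);im=cv2.imread('pics/w10.png')
hsv=cv2.cvtColor(im,cv2.COLOR_BGR2HSV)
# rim: light grey ring pts by radial scan from approx centre
g=cv2.cvtColor(im,cv2.COLOR_BGR2GRAY);pts=[]
c0=np.array([347,198.])
for a in np.radians(np.arange(0,360,3)):
    if 55<np.degrees(a)<125: continue   # fingers (down)
    v=[]
    for r in np.arange(95,130,.5):
        p=c0+r*np.array([np.cos(a),np.sin(a)]);x,y=p.astype(int)
        v.append((hsv[y,x,1]<45 and g[y,x]>115,r))
    rr=[r for k,r in v if k]
    if rr and max(rr)-min(rr)<12: pts.append(c0+np.mean(rr)*np.array([np.cos(a),np.sin(a)]))
P=np.array([plane(C,p,.145)[:2] for p in pts])
r=least_squares(lambda v:np.hypot(*(P-v[:2]).T)-v[2],[.546,-.06,.085],loss='soft_l1',f_scale=.001);print(len(P),r.x,np.median(np.abs(r.fun)))
m=cv2.inRange(hsv,(0,90,60),(9,200,180));m[300:]=0;m[:80]=0;m[:,:230]=0;m[:,470:]=0
c=max(cv2.findContours(m,0,1)[0],key=cv2.contourArea);h=cv2.convexHull(c).reshape(-1,2).astype(float)
h=h[h[:,1]<265]
Q=np.array([plane(C,p,.085)[:2] for p in h]);q=least_squares(lambda v:np.hypot(*(Q-v[:2]).T)-v[2],[.546,-.06,.08],loss='soft_l1',f_scale=.001);print('floor',q.x,np.median(np.abs(q.fun)))
m=cv2.inRange(hsv,(8,180,180),(30,255,255));m[:,:470]=0;m[:150]=0;m[330:]=0
c=max(cv2.findContours(m,0,1)[0],key=cv2.contourArea);h=cv2.convexHull(c).reshape(-1,2);h=h[h[:,0]<636]
Q=np.array([plane(C,p,.014)[:2] for p in h]);q=least_squares(lambda v:np.hypot(*(Q-v[:2]).T)-v[2],[.65,.18,.086],loss='soft_l1',f_scale=.001);print('lid',q.x)
# hinge pins/panel dots
for nm,uv,z in(('green dot',(172,196),.086),('white dot',(117,182),.086),('knob disc c',(138,222),.09)):print(nm,plane(C,uv,z).round(4))
E
```

```text
84 [ 0.54826538 -0.06028033  0.08496614] 0.00018828930291619334Traceback (most recent call last):
  File "<stdin>", line 21, in <module>
    return func(*args, **kwargs)
    vector_fun = VectorFunction(
        fun_wrapped,
    ...<6 lines>...
        workers=workers
    )
    self._update_fun()
    ~~~~~~~~~~~~~~~~^^
    self.f = self.fun_wrapped(xp_copy(self.x))
             ~~~~~~~~~~~~~~~~^^^^^^^^^^^^^^^^^
    return np.atleast_1d(self.fun(x))
                         ~~~~~~~~^^^
    return self.f(x, *self.args, **self.kwargs)
           ~~~~~~^^^^^^^^^^^^^^^^^^^^^^^^^^^^^^
  File "<stdin>", line 21, in <lambda>
ValueError: operands could not be broadcast together with shapes (0,) (2,)
```

```bash
python3 -m jog '[[[0,0,0,0.3,0,1.4,95],[0,0,0,0.6,0,2.9,95],[0,0,0,0.9,0,4.4,95],[0,0,0,1.2,0.5,5.9,95],[0,0,0,1.5,1.2,7.4,95],[0,0,0,1.8,2,8.9,95],[0,0,0,2.2,3,10.4,95],[0,0,0,2.6,4,11.2,95]]]' 40
python3 - <<'E'
from h import *
from scipy.optimize import least_squares
C,im=snap('wrist');cv2.imwrite('pics/w11.png',im);np.savez('pics/w11.npz',K=C[0],R=C[1],t=C[2])
hsv=cv2.cvtColor(im,cv2.COLOR_BGR2HSV)
go([.659,.185,.08],82)
E
```

```text
time_s: 15.0
position: [0.6655, 0.1862, 0.1748]
orientation: [[0.989, 0.026, 0.144], [-0.144, 0.008, 0.989], [0.024, -1.0, 0.011]]
force: [0.5, 0.5, 0.2]
opening: 0.626
turn [-0.1  -0.02  0.11] shift [-0.22  3.36 -0.24] from [0.6641 0.1893 0.1642] jaw 81.9 j [ 11.   23.   61.3   0.3  94.8 -70.8]
```

View pics/w11.png

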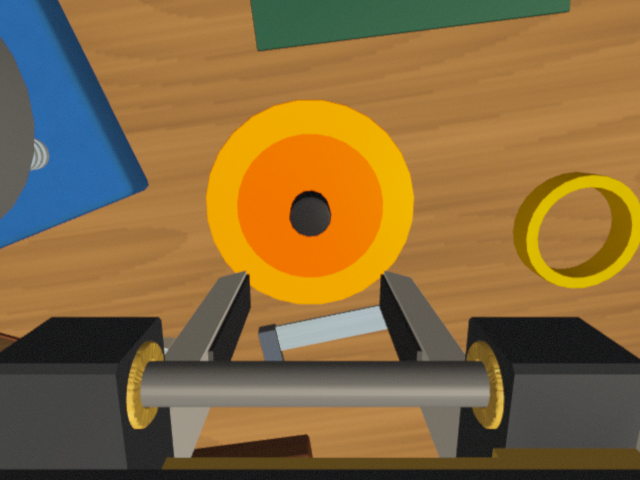

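The lid disc is centred at about (310,202) and its handle top at (310,214). Fitting it.

```bash
python3 - <<'E'
from h import *
from scipy.optimize import least_squares
d=np.load('pics/w11.npz');C=(d['K'],d['R'],d['t']);im=cv2.imread('pics/w11.png');hsv=cv2.cvtColor(im,cv2.COLOR_BGR2HSV)
m=cv2.inRange(hsv,(8,220,180),(26,255,255));m[:,:180]=0;m[:,440:]=0;m[268:]=0
c=max(cv2.findContours(m,0,1)[0],key=cv2.contourArea);h=cv2.convexHull(c).reshape(-1,2).astype(float);h=h[h[:,1]<262]
Q=np.array([plane(C,p,.012)[:2] for p in h]);q=least_squares(lambda v:np.hypot(*(Q-v[:2]).T)-v[2],[.65,.18,.086],loss='soft_l1',f_scale=.001);print('lid',q.x)
m=cv2.inRange(hsv,(0,0,0),(179,255,75));m[:180]=0;m[245:]=0;m[:,:270]=0;m[:,350:]=0
c=max(cv2.findContours(m,0,1)[0],key=cv2.contourArea);print(cv2.boundingRect(c),cv2.minEnclosingCircle(c),plane(C,(310,215),.048))
go([q.x[0],q.x[1],.07],82)
E
```

```text
lid [0.65945536 0.18478042 0.08584806]
(290, 191, 40, 45) ((310.0, 213.0), 22.0908203125) [0.65792536 0.1850726  0.048     ]
turn [-0.1  -0.02  0.11] shift [-0.2   3.76 -0.25] from [0.6641 0.1893 0.1642] jaw 81.9 j [ 11.   23.   61.3   0.3  94.8 -70.8]
```

```bash
python3 -m jog '[[[-0.1,0,0.11,-0.2,1,-0.2,95],[-0.1,0,0.11,-0.2,2,-0.25,95],[-0.1,0,0.11,-0.2,3,-0.25,95],[-0.1,0,0.11,-0.2,3.76,-0.25,95],[-0.1,0,0.11,-0.2,3.76,-0.25,95],[-0.1,0,0.11,-0.2,3.76,-0.25,95]]]' 40
python3 - <<'E'
from h import *
go([.6595,.1848,.020],82)
E
```

```text
time_s: 15.55
position: [0.6582, 0.1839, 0.0687]
orientation: [[0.99, -0.003, 0.141], [-0.141, -0.001, 0.99], [-0.003, -1.0, -0.002]]
force: [-0.1, 0.4, 0.3]
opening: 0.629
turn [ 0.02 -0.02 -0.03] shift [0.05 1.95 0.04] from [0.6582 0.1839 0.0687] jaw 81.9 j [ 10.9  25.3  69.1  -0.   85.8 -71. ]
```

```bash
python3 -m jog '[[[0,0,0,0.05,0.9,0.04,95],[0,0,0,0.05,1.9,0.04,95],[0,0,0,0.05,1.9,0.04,95],[0,0,0,0.05,1.9,0.04,150],[0,0,0,0.05,1.9,0.04,200],[0,0,0,0.05,1.9,0.04,240],[0,0,0,0.05,1.9,0.04,240],[0,0,0,0.05,1.9,0.04,240]]]' 45
python3 -m jog '[[[0,0,0,0,0,0,240],[0,0,0,0,0,0,240],[0,0,0,0,-1,0,240],[0,0,0,0,-2,0,240],[0,0,0,0,-3,0,240],[0,0,0,0,-4,0,240],[0,0,0,0,-5,0,240],[0,0,0,0,-6,0,240]]]' 45
python3 - <<'E'
from h import *
C,im=snap('wrist');cv2.imwrite('pics/w12.png',im);
C,im=snap('scene');crop(im,220,180,540,440,2.4,'s2.png');print(manip.observe()['opening'])
go([.5483,-.0603,.25],82)
E
```

```text
time_s: 16.22
position: [0.6607, 0.1848, 0.0235]
orientation: [[0.99, 0.0, 0.141], [-0.141, -0.001, 0.99], [0.0, -1.0, -0.001]]
force: [0.2, -1.1, 2.8]
opening: 0.334
time_s: 16.88
position: [0.66, 0.1849, 0.1737]
orientation: [[0.99, -0.002, 0.141], [-0.141, -0.001, 0.99], [-0.002, -1.0, -0.001]]
force: [0.2, 0.5, -1.9]
opening: 0.331
0.3293942918181342
turn [-0.02 -0.02  0.09] shift [ -3.13  -2.88 -10.38] from [0.663  0.1855 0.1793] jaw 81.9 j [ 10.9  22.8  59.9  -0.   96.7 -70.9]
```

View pics/s2.png

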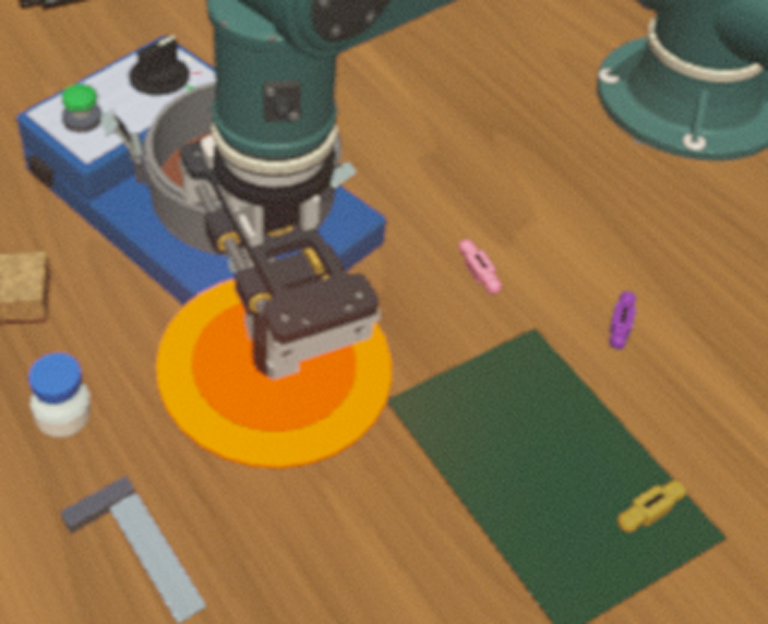

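View pics/w12.png

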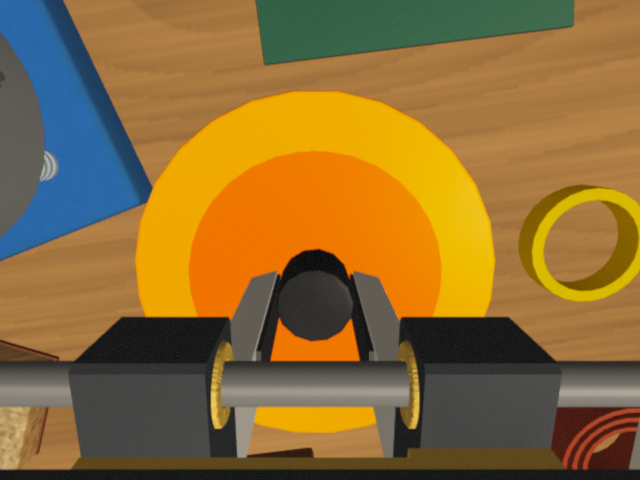

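The lid is lifted level, with the grip at 31 mm. Raising and carrying it over the tub.

```bash
python3 -m jog '[[[0,0,0.09,0,-1.2,0,240],[0,0,0.09,0,-2.4,0,240],[0,0,0.09,0,-3.6,0,240],[0,0,0.09,-0.3,-3.7,-1,240],[0,0,0.09,-0.7,-3.7,-2.2,240],[0,0,0.09,-1.1,-3.7,-3.5,240],[0,0,0.09,-1.5,-3.7,-5,240],[0,0,0.09,-1.9,-3.7,-6.3,240]]]' 45
python3 - <<'E'
from h import *
print(manip.observe()['opening'])
go([.5483,-.0603,.26],82)
E
```

```text
time_s: 17.65
position: [0.5913, 0.0346, 0.2679]
orientation: [[0.99, -0.004, 0.141], [-0.141, 0.002, 0.99], [-0.004, -1.0, 0.001]]
force: [1.0, 0.6, -2.6]
opening: 0.333
0.33303151846206286
turn [-0.01 -0.02 -0.04] shift [-1.17  0.31 -4.  ] from [0.5913 0.0346 0.2679] jaw 81.9 j [-2.200e+00  1.050e+01  6.540e+01  1.000e-01  1.043e+02 -8.410e+01]
```

```bash
python3 -m jog '[[[0,0,-0.04,-0.3,0.1,-1,240],[0,0,-0.04,-0.6,0.2,-2,240],[0,0,-0.04,-0.9,0.3,-3,240],[0,0,-0.04,-1.17,0.3,-4,240],[0,0,-0.04,-1.17,0.3,-4,240],[0,0,-0.04,-1.17,0.3,-4,240],[0,0,-0.04,-1.17,0.3,-4,240]]]' 45
python3 - <<'E'
from h import *
from scipy.optimize import least_squares
C,im=snap('wrist');cv2.imwrite('pics/w13.png',im);hsv=cv2.cvtColor(im,cv2.COLOR_BGR2HSV)
s=manip.observe();zt=s['position'][2]
m=cv2.inRange(hsv,(8,220,180),(26,255,255));m[300:]=0
c=max(cv2.findContours(m,0,1)[0],key=cv2.contourArea);h=cv2.convexHull(c).reshape(-1,2).astype(float);h=h[(h[:,1]<262)]
Q=np.array([plane(C,p,zt-.0225+.014)[:2] for p in h]);q=least_squares(lambda v:np.hypot(*(Q-v[:2]).T)-v[2],[.55,-.06,.086],loss='soft_l1',f_scale=.001);print('lid',q.x,np.median(abs(q.fun)),'tcp',s['position'])
go([.5483,-.0603,.16],82)
E
```

```text
time_s: 18.23
position: [0.548, -0.0598, 0.2587]
orientation: [[0.99, -0.002, 0.141], [-0.141, 0.002, 0.99], [-0.002, -1.0, 0.002]]
force: [-0.2, -0.6, -1.6]
opening: 0.327
lid [ 0.54600268 -0.05973558  0.08467175] 0.0001643064602454558 tcp [ 0.54820299 -0.05939218  0.25907513]
turn [-0.02 -0.01 -0.01] shift [ 0.01  3.96 -0.04] from [ 0.5482 -0.0594  0.2591] jaw 81.9 j [-1.210e+01  5.000e+00  7.250e+01  1.000e-01  1.026e+02 -9.410e+01]
```

View pics/w13.png

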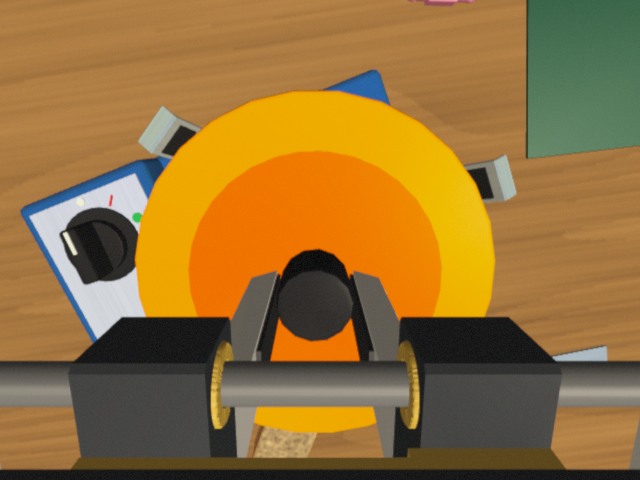

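```bash
python3 -m jog '[[[0,0,0,0.06,0.7,-0.04,240],[0,0,0,0.06,1.4,-0.04,240],[0,0,0,0.06,2.1,-0.04,240],[0,0,0,0.06,2.8,-0.04,240],[0,0,0,0.06,3.2,-0.04,240],[0,0,0,0.06,3.4,-0.04,240],[0,0,0,0.06,3.4,-0.04,240],[0,0,0,0.06,3.4,-0.04,240]]]' 45
python3 - <<'E'
from h import *
go([.5492,-.0603,.16],82)
E
```

```text
time_s: 18.95
position: [0.5499, -0.06, 0.1746]
orientation: [[0.99, -0.0, 0.14], [-0.14, 0.002, 0.99], [-0.001, -1.0, 0.002]]
force: [0.8, 0.0, -2.1]
opening: 0.329
turn [-0.02 -0.   -0.01] shift [-0.03  0.58 -0.02] from [ 0.5499 -0.06    0.1746] jaw 82.0 j [-12.2   5.9  81.1   0.1  93.1 -94.1]
```

```bash
python3 -m jog '[[[0,0,0,-0.03,0.2,-0.02,240],[0,0,0,-0.03,0.4,-0.02,240],[0,0,0,-0.03,0.5,-0.02,240],[0,0,0,-0.03,0.6,-0.02,240],[0,0,0,-0.03,0.65,-0.02,240],[0,0,0,-0.03,0.65,-0.02,240]]]' 45
```

```text
time_s: 19.45
position: [0.5492, -0.0604, 0.1604]
orientation: [[0.99, 0.001, 0.14], [-0.14, 0.002, 0.99], [0.001, -1.0, 0.002]]
force: [-3.7, 0.5, 4.4]
opening: 0.331
```

```bash
python3 -m jog '[[[0,0,0,-0.04,0.1,0,240],[0,0,0,-0.04,0.2,0,240],[0,0,0,-0.04,0.2,0,240],[0,0,0,-0.04,0.2,0,240]]]' 45
```

```text
time_s: 19.78
position: [0.5493, -0.0604, 0.1604]
orientation: [[0.99, 0.007, 0.139], [-0.139, 0.0, 0.99], [0.007, -1.0, 0.001]]
force: [-3.4, 1.2, 11.5]
opening: 0.333
```

Contact at z=0.1604, rigid as expected when home. Releasing and checking.

```bash
python3 -m jog '[[[0,0,0,0,-0.1,0,200],[0,0,0,0,-0.1,0,150],[0,0,0,0,-0.1,0,130],[0,0,0,0,-0.1,0,130],[0,0,0,0,-1.5,0,130],[0,0,0,0,-3,0,130],[0,0,0,0,-4.5,0,130],[0,0,0,0.5,-5.5,0,130]]]' 45
python3 - <<'E'
from h import *
from scipy.optimize import least_squares
C,im=snap('wrist');cv2.imwrite('pics/w14.png',im);np.savez('pics/w14.npz',K=C[0],R=C[1],t=C[2]);hsv=cv2.cvtColor(im,cv2.COLOR_BGR2HSV)
m=cv2.inRange(hsv,(8,220,180),(26,255,255));m[300:]=0
c=max(cv2.findContours(m,0,1)[0],key=cv2.contourArea);h=cv2.convexHull(c).reshape(-1,2).astype(float);h=h[(h[:,1]<262)]
Q=np.array([plane(C,p,.151)[:2] for p in h]);q=least_squares(lambda v:np.hypot(*(Q-v[:2]).T)-v[2],[.55,-.06,.086],loss='soft_l1',f_scale=.001);print('lid',q.x,np.median(abs(q.fun)),manip.observe()['position'])
C,im=snap('scene');crop(im,220,180,420,340,4,'s3.png');cv2.imwrite('pics/scene3.png',im)
E
```

```text
time_s: 20.45
position: [0.5603, -0.0621, 0.3023]
orientation: [[0.99, 0.011, 0.139], [-0.139, -0.0, 0.99], [0.011, -1.0, 0.001]]
force: [1.1, 1.4, 0.7]
opening: 0.494
lid [ 0.54925163 -0.06063827  0.08489225] 0.0001476814215297939 [ 0.56420401 -0.06299361  0.30642066]
```

View pics/w14.png

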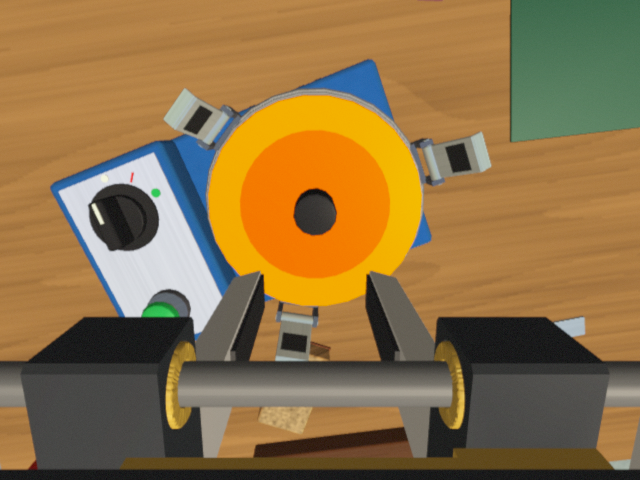

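View pics/s3.png

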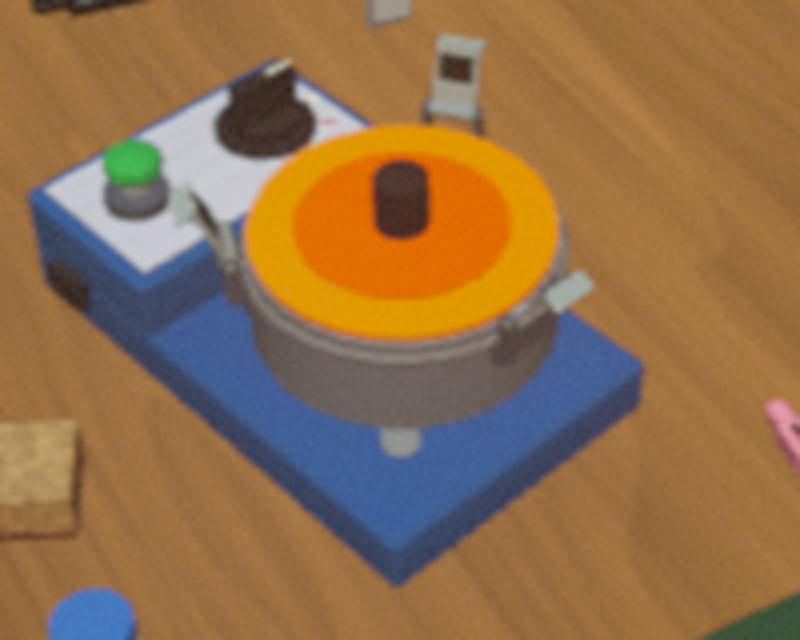

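The lid is home: axis (0.549,−0.061), flush all round. Now the clip directions; hinges are at about (428,162), (224,127) and (299,314).

```bash
python3 - <<'E'
from h import *
d=np.load('pics/w14.npz');C=(d['K'],d['R'],d['t']);im=cv2.imread('pics/w14.png')
crop(im,150,80,510,370,2.2,'w14c.png')
c=np.array([.5487,-.0605])
for nm,uv in(('clip1',(428,162)),('clip2',(224,127)),('clip3',(299,314))):
    p=plane(C,uv,.1545)[:2]-c;print(nm,np.hypot(*p),np.degrees(np.arctan2(p[1],p[0])))
for nm,uv in(('clip1 tip',(484,153)),('clip2 tip',(180,104)),):
    p=plane(C,uv,.19)[:2]-c;print(nm,np.hypot(*p),np.degrees(np.arctan2(p[1],p[0])))
S=cal('scene')
print('handle top scene', plane(S,(320.3,222.5),.185)[:2])
for a in(103.4,-136.6,-16.6): print(a,(c+.145*np.array([np.cos(np.radians(a)),np.sin(np.radians(a))])).round(4),(c+.078*np.array([np.cos(np.radians(a)),np.sin(np.radians(a))])).round(4))
E
```

```text
clip1 0.09429535893301276 103.72634655423987
clip2 0.09177774270626003 -139.61530016799395
clip3 0.0930627917445218 -16.151195179328436
clip1 tip 0.12387481411114637 102.52988291201261
clip2 tip 0.11717886041016526 -138.00986357704724
handle top scene [ 0.54544596 -0.06284792]
103.4 [0.5151 0.0806] [0.5306 0.0154]
-136.6 [ 0.4433 -0.1601] [ 0.492  -0.1141]
-16.6 [ 0.6877 -0.1019] [ 0.6234 -0.0828]
```

View pics/w14c.png

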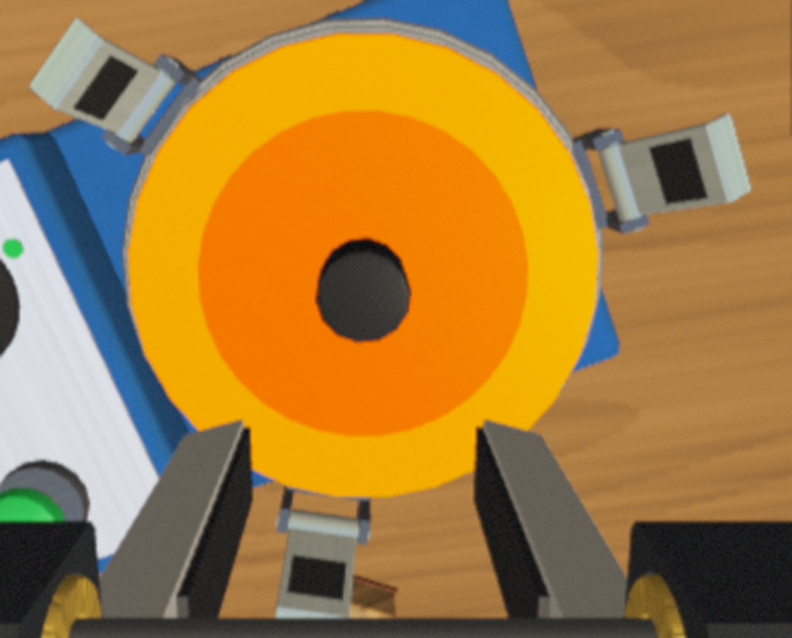

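Directions match 120° spacing (103.4°, −136.6°, −16.6°). Clip1 first: jaws tangential and shut, starting outside the clip.

```bash
python3 - <<'E'
from h import *
go([.5145,.083,.25],13.4)
E
python3 -m jog '[[[0,1.15,0,0,0,0,255],[0,2.3,0,0,0,0,255],[0,3.45,0,0,0,0,255],[0,4.6,0,0,0,0,255],[0,5.75,0,0,0,0,255],[0,6.9,0,0,0,0,255],[0,8,0,0,0,0,255],[0,9.2,0,0,0,0,255]]]' 20
python3 - <<'E'
from h import *
go([.5145,.083,.25],13.4)
E
```

```text
turn [-0.11 11.43  0.14] shift [-2.79  2.09  5.5 ] from [ 0.5633 -0.0628  0.3035] jaw 82.0 j [-1.220e+01  6.500e+00  6.580e+01  1.000e-01  1.066e+02 -9.410e+01]
time_s: 21.22
position: [0.5628, -0.0628, 0.3011]
orientation: [[0.446, 0.014, 0.895], [-0.895, -0.001, 0.446], [0.007, -1.0, 0.012]]
force: [0.2, -0.1, 0.2]
opening: 0.006
turn [-0.12  2.18  0.05] shift [-6.1   2.01  0.85] from [ 0.5628 -0.0628  0.3011] jaw 26.5 j [-1.220e+01  6.600e+00  6.600e+01  1.000e-01  1.066e+02 -3.860e+01]
```

```bash
python3 -m jog '[[[-0.1,1.1,0,-1.5,0,0.2,255],[-0.1,2.2,0.05,-3,0,0.4,255],[-0.1,2.2,0.05,-4.5,0.5,0.6,255],[-0.1,2.2,0.05,-6.1,1.2,0.85,255],[-0.1,2.2,0.05,-6.1,2,0.85,255],[-0.1,2.2,0.05,-6.1,2,0.85,255]]]' 20
python3 - <<'E'
from h import *
go([.5145,.083,.176],13.4)
C,im=snap('wrist');cv2.imwrite('pics/w15.png',im)
E
```

```text
time_s: 21.72
position: [0.5112, 0.085, 0.244]
orientation: [[0.233, -0.009, 0.972], [-0.972, -0.0, 0.233], [-0.002, -1.0, -0.008]]
force: [0.1, -0.7, -0.7]
opening: 0.007
turn [ 0.08  0.02 -0.02] shift [0.11 2.72 0.13] from [0.5112 0.085  0.244 ] jaw 13.5 j [  3.2   1.1  78.3   0.  101.1 -10.3]
```

View pics/w15.png

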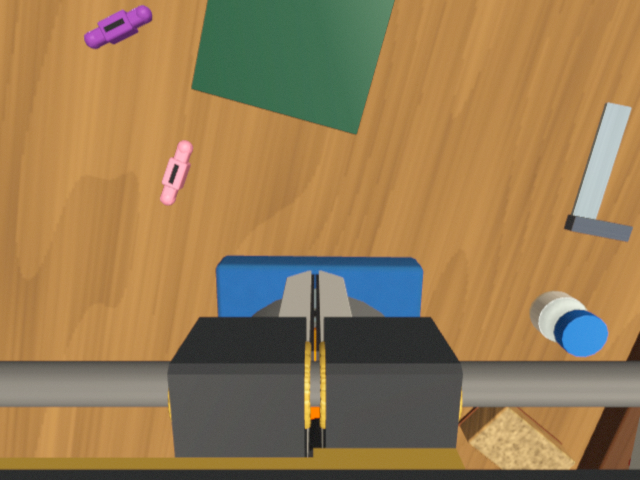

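The view is aligned with the tumbler (base end edge level). Descend, then sweep inward.

```bash
python3 -m jog '[[[0,0,0,0.1,1,0.13,255],[0,0,0,0.1,2,0.13,255],[0,0,0,0.1,2.7,0.13,255],[0,0,0,0.1,2.72,0.13,255],[0,0,0,0.5,2.72,0.13,255],[0,0,0,0.9,2.72,0.13,255],[0,0,0,1.3,2.72,0.13,255],[0,0,0,1.6,2.72,0.13,255]]]' 20
python3 - <<'E'
from h import *
go([.5306,.0154,.176],13.4)
E
```

```text
time_s: 22.43
position: [0.5263, 0.0442, 0.1811]
orientation: [[0.231, -0.001, 0.973], [-0.973, -0.0, 0.231], [0.0, -1.0, -0.001]]
force: [0.7, 2.3, 1.6]
opening: 0.009
turn [ 0.01 -0.01  0.  ] shift [ 1.16  0.2  -0.1 ] from [0.5263 0.0442 0.1811] jaw 13.3 j [ -1.3   2.6  83.9  -0.   93.6 -14.7]
```

```bash
python3 -m jog '[[[0,0,0,0.3,0.2,-0.05,255],[0,0,0,0.6,0.2,-0.1,255],[0,0,0,0.9,0.2,-0.1,255],[0,0,0,1.2,0.2,-0.1,255],[0,0,0,1.2,0.4,-0.1,255],[0,0,0,1.2,0.6,-0.1,255],[0,0,0,1.2,0.8,-0.1,255],[0,0,0,1.2,0.9,-0.1,255]]]' 20
python3 - <<'E'
from h import *
go([.5306,.0154,.157],13.4)
E
```

```text
time_s: 23.1
position: [0.5309, 0.0134, 0.1582]
orientation: [[0.23, -0.0, 0.973], [-0.973, -0.002, 0.23], [0.002, -1.0, -0.001]]
force: [-0.3, -1.6, 2.1]
opening: 0.004
turn [ 0.01 -0.02  0.02] shift [-0.08  0.05  0.01] from [0.5309 0.0134 0.1582] jaw 13.3 j [ -4.6   3.4  85.6  -0.1  91.  -17.9]
```

```bash
python3 -m jog '[[[0,0,0,-0.05,0.1,0,255],[0,0,0,-0.05,0.2,0,255],[0,0,0,-0.05,0.3,0,255],[0,0,0,-0.05,0.3,0,255]]]' 20
python3 -m jog '[[[0,0,0,-0.05,-1,0,255],[0,0,0,-0.05,-2,0,255],[0,0,0,-0.05,-3,0,255],[0,0,0,-0.05,-4,0,255],[0,0,0,1,-4.5,0,255],[0,0,0,2,-4.5,0,255],[0,0,0,3,-4.5,0,255],[0,0,0,3.5,-4.5,0,255]]]' 20
python3 - <<'E'
from h import *
C,im=snap('wrist');cv2.imwrite('pics/w16.png',im)
go([.4433,-.1601,.25],-46.6)
E
```

```text
time_s: 23.43
position: [0.5312, 0.0136, 0.1565]
orientation: [[0.23, 0.005, 0.973], [-0.973, -0.005, 0.23], [0.006, -1.0, 0.003]]
force: [-6.8, -2.8, 20.7]
opening: 0.003
time_s: 24.1
position: [0.5511, -0.0729, 0.2693]
orientation: [[0.229, 0.005, 0.974], [-0.974, -0.006, 0.229], [0.007, -1.0, 0.003]]
force: [-0.3, -0.2, -0.5]
opening: 0.004
turn [-0.05  9.95  0.06] shift [ 2.37  0.75 -4.98] from [ 0.5511 -0.0741  0.2686] jaw 13.1 j [-13.3   5.4  71.   -0.3 103.3 -26.5]
```

View pics/w16.png

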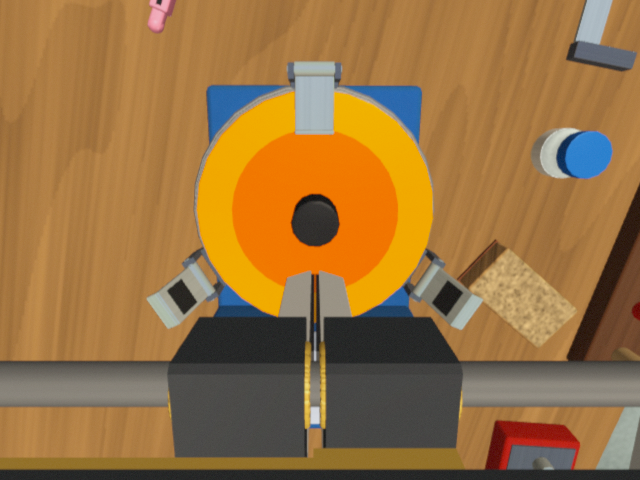

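Clip1 is flat over the rim at (315,97). The other two are symmetric at (183,294) and (447,294). Next is clip2 (front right).

```bash
python3 -m jog '[[[0,1.15,0,0.4,0,-0.8,255],[0,2.3,0,0.8,0,-1.6,255],[0,3.45,0,1.1,0,-2.4,255],[0,4.6,0,1.5,0,-3.2,255],[0,5.75,0,1.8,0,-4,255],[0,6.9,0,2.1,0,-4.6,255],[0,8,0,2.4,0,-5,255],[0,9.1,0,2.4,0,-5,255]]]' 20
python3 - <<'E'
from h import *
go([.4419,-.1615,.25],-46.6)
E
```

```text
time_s: 24.82
position: [0.4416, -0.1611, 0.2687]
orientation: [[-0.668, 0.003, 0.744], [-0.744, -0.007, -0.668], [0.003, -1.0, 0.007]]
force: [0.1, 0.6, -0.1]
opening: 0.008
turn [-0.06  0.78  0.03] shift [-0.    0.75  0.02] from [ 0.4416 -0.1611  0.2687] jaw -41.9 j [-26.8  -5.7  82.1  -0.3 103.3  15.1]
```

```bash
python3 -m jog '[[[0,0.78,0,0,0.5,0,255],[0,0.78,0,0,1.5,0,255],[0,0.78,0,0,2.5,0,255],[0,0.78,0,0,3.5,0,255],[0,0.78,0,0,3.6,0,255],[0,0.78,0,0,3.6,0,255]]]' 20
python3 - <<'E'
from h import *
go([.492,-.1141,.177],-46.6)
E
```

```text
time_s: 25.32
position: [0.4406, -0.1603, 0.1768]
orientation: [[-0.726, -0.001, 0.688], [-0.688, -0.004, -0.726], [0.004, -1.0, 0.002]]
force: [0.2, 0.2, 1.1]
opening: 0.002
turn [-0.02  0.01  0.04] shift [-2.76 -0.02  0.07] from [ 0.4406 -0.1603  0.1768] jaw -46.6 j [-26.7  -5.   91.8  -0.2  93.2  19.8]
```

```bash
python3 -m jog '[[[0,0,0,-0.4,0,0.02,255],[0,0,0,-0.8,0,0.04,255],[0,0,0,-1.2,0,0.07,255],[0,0,0,-1.6,0,0.07,255],[0,0,0,-2,0,0.07,255],[0,0,0,-2.4,0,0.07,255],[0,0,0,-2.8,0,0.07,255],[0,0,0,-2.85,0,0.07,255]]]' 20
python3 - <<'E'
from h import *
go([.493,-.1131,.157],-46.6)
E
```

```text
time_s: 25.98
position: [0.4923, -0.1123, 0.174]
orientation: [[-0.726, -0.009, 0.688], [-0.688, -0.005, -0.726], [0.01, -1.0, -0.002]]
force: [-4.9, -5.8, -4.9]
opening: 0.005
turn [0.02 0.01 0.1 ] shift [-0.    0.68  0.04] from [ 0.4923 -0.1123  0.174 ] jaw -46.5 j [-19.    0.   87.3  -0.5  93.1  27.5]
```

```bash
python3 -m jog '[[[0,0,0.1,0,0.2,0,255],[0,0,0.1,0,0.4,0,255],[0,0,0.1,0,0.6,0,255],[0,0,0.1,0,0.8,0,255],[0,0,0.1,0,0.95,0,255],[0,0,0.1,0,0.95,0,255],[0,0,0.1,0,0.95,0,255]]]' 20
python3 - <<'E'
from h import *
go([.493,-.1131,.157],-46.6)
E
```

```text
time_s: 26.57
position: [0.4936, -0.1115, 0.1565]
orientation: [[-0.725, 0.006, 0.689], [-0.689, 0.002, -0.725], [-0.006, -1.0, 0.003]]
force: [-6.4, 5.5, 21.1]
opening: 0.004
turn [-0.02  0.02 -0.06] shift [ 0.06 -0.02  0.03] from [ 0.4936 -0.1115  0.1565] jaw -46.5 j [-19.3  -0.   89.3   0.2  90.4  27.2]
```

Same height and force as clip1. Lift and go for clip3 (jaw 73.4°).

```bash
python3 -m jog '[[[0,0,0,0,-1,0,255],[0,0,0,0,-2,0,255],[0,0,0,0,-3,0,255],[0,0,0,0,-4,0,255],[0,0,0,0,-4.3,0,255],[0,0,0,0.8,-4.3,0,255],[0,0,0,1.5,-4.3,0,255]]]' 20
python3 - <<'E'
from h import *
C,im=snap('wrist');cv2.imwrite('pics/w17.png',im)
C,im=snap('scene');crop(im,220,180,420,340,4,'s4.png')
go([.6877+.004,-.1019-.001,.26],73.4)
E
```

```text
time_s: 27.15
position: [0.4659, -0.1375, 0.2635]
orientation: [[-0.724, 0.007, 0.69], [-0.69, 0.002, -0.724], [-0.006, -1.0, 0.003]]
force: [-0.3, -0.3, 0.1]
opening: 0.005
turn [ 0.01 10.   -0.05] shift [-7.57  0.16  5.21] from [ 0.4646 -0.1384  0.2629] jaw -46.6 j [-23.5  -3.8  80.9   0.2 102.6  23.2]
```

View pics/w17.png

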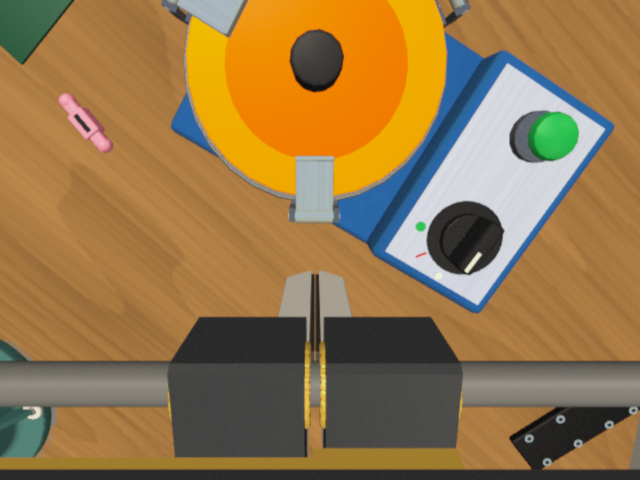

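Clip2 is folded flat at (315,187). Moving to clip3.

```bash
python3 -m jog '[[[0,1.15,0,-1,0,0.7,255],[0,2.3,0,-2,0,1.4,255],[0,3.45,0,-3,0,2.1,255],[0,4.6,0,-4,0,2.8,255],[0,5.75,0,-5,0,3.5,255],[0,6.9,0,-6,0,4.2,255],[0,8,0,-7,0,4.9,255],[0,9.1,0,-7.6,0,5.2,255]]]' 20
python3 - <<'E'
from h import *
go([.6877+.005,-.1019-.001,.177],73.4)
E
```

```text
time_s: 27.92
position: [0.6946, -0.101, 0.2605]
orientation: [[-0.98, 0.002, -0.199], [0.199, 0.004, -0.98], [-0.002, -1.0, -0.004]]
force: [-0.2, 0.3, -0.1]
opening: 0.007
turn [ 0.04  0.85 -0.01] shift [0.07 3.34 0.1 ] from [ 0.6946 -0.101   0.2605] jaw -101.5 j [-13.   25.3  47.4   0.3 107.2  88.6]
```

```bash
python3 -m jog '[[[0,0.85,0,0.07,0.5,0.1,255],[0,0.85,0,0.07,1.5,0.1,255],[0,0.85,0,0.07,2.5,0.1,255],[0,0.85,0,0.07,3.3,0.1,255],[0,0.85,0,0.07,3.34,0.1,255],[0,0.85,0,0.07,3.34,0.1,255]]]' 20
python3 - <<'E'
from h import *
go([.6215,-.0822,.177],73.4)
E
```

```text
time_s: 28.42
position: [0.6917, -0.1018, 0.1737]
orientation: [[-0.958, -0.003, -0.285], [0.285, 0.006, -0.958], [0.004, -1.0, -0.005]]
force: [0.1, 0.5, -0.1]
opening: 0.005
turn [0.04 0.   0.04] shift [ 2.92 -0.12  0.05] from [ 0.6917 -0.1018  0.1737] jaw -106.6 j [-13.2  25.   57.6   0.3  97.7  93.5]
```

```bash
python3 -m jog '[[[0,0,0,0.4,-0.1,0,255],[0,0,0,0.8,-0.1,0.03,255],[0,0,0,1.2,-0.1,0.05,255],[0,0,0,1.6,-0.1,0.05,255],[0,0,0,2,-0.1,0.05,255],[0,0,0,2.4,-0.1,0.05,255],[0,0,0,2.8,-0.1,0.05,255],[0,0,0,2.92,-0.1,0.05,255]]]' 20
python3 - <<'E'
from h import *
go([.6225,-.0825,.157],73.4)
E
```

```text
time_s: 29.08
position: [0.6233, -0.0824, 0.1788]
orientation: [[-0.958, 0.005, -0.285], [0.285, 0.004, -0.958], [-0.003, -1.0, -0.005]]
force: [8.3, -1.7, -6.2]
opening: 0.006
turn [ 0.05  0.   -0.03] shift [0.03 0.87 0.02] from [ 0.6233 -0.0824  0.1788] jaw -106.6 j [-12.9  15.2  69.7   0.3  94.8  93.7]
```

```bash
python3 -m jog '[[[0,0,0,0.03,0.2,0,255],[0,0,0,0.03,0.4,0,255],[0,0,0,0.03,0.6,0,255],[0,0,0,0.03,0.8,0,255],[0,0,0,0.03,1,0,255],[0,0,0,0.03,1.1,0,255],[0,0,0,0.03,1.1,0,255]]]' 20
python3 -m jog '[[[0,0,0,0,-1,0,255],[0,0,0,0,-2,0,255],[0,0,0,0,-3,0,255],[0,0,0,0,-4,0,255],[0,0,0,0,-4.5,0,255],[0,0,0,-1,-5,0,255],[0,0,0,-1.5,-5.5,0,255]]]' 20
python3 - <<'E'
from h import *
C,im=snap('wrist');cv2.imwrite('pics/w18.png',im)
C,im=snap('scene');crop(im,220,180,420,340,4,'s4.png')
E
```

```text
time_s: 29.67
position: [0.6225, -0.0819, 0.1566]
orientation: [[-0.958, 0.007, -0.285], [0.285, 0.003, -0.958], [-0.006, -1.0, -0.005]]
force: [-8.6, 1.7, 17.9]
opening: 0.002
time_s: 30.25
position: [0.6582, -0.0933, 0.2935]
orientation: [[-0.958, 0.006, -0.285], [0.285, 0.004, -0.958], [-0.005, -1.0, -0.005]]
force: [-0.7, -0.2, -0.3]
opening: 0.005
```

View pics/w18.png

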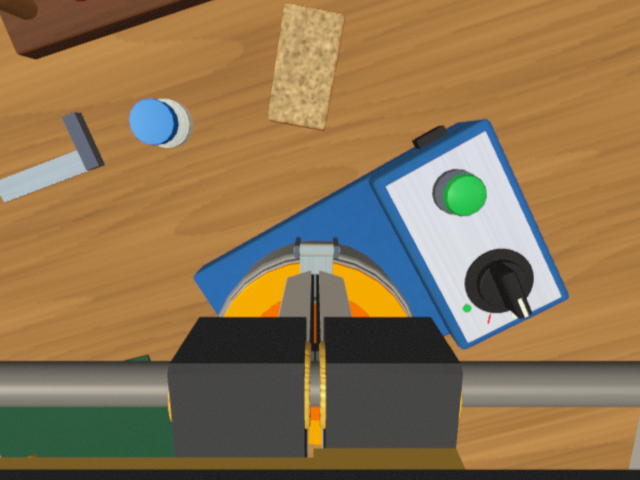

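View pics/s4.png

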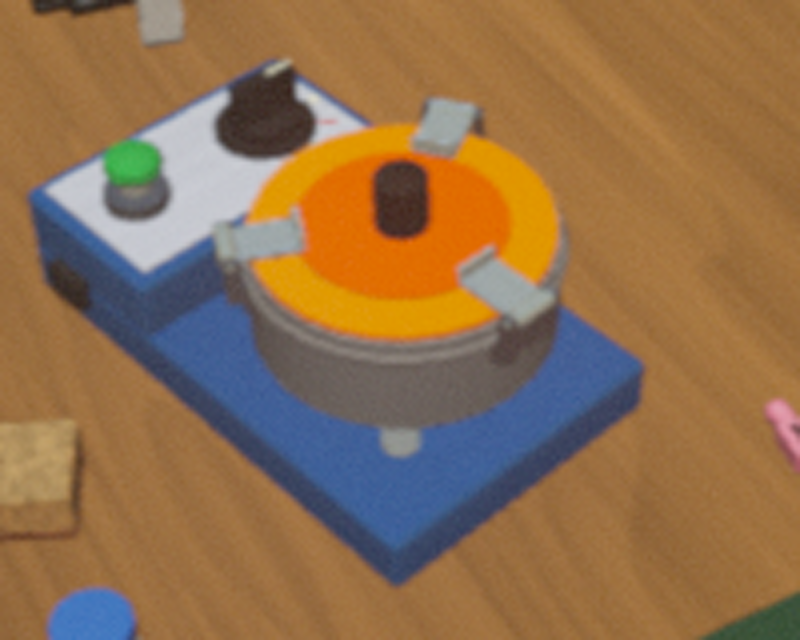

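All three clips lie flat over the rim in both views. Next is the selector; I'll turn to look at it.

```bash
python3 - <<'E'
from h import *
go([.488,-.258,.26],-76.6)
E
python3 -m jog '[[[0,-0.8,0,0.6,0,0.7,200],[0,-1.6,0,1.3,0,1.5,150],[0,-2.4,0,2,0,2.3,140],[0,-3.2,0,2.6,0.2,3,140],[0,-4,0,3.2,0.4,3.8,140],[0,-5,0,3.8,0.6,4.6,140],[0,-5,0,4.4,0.9,5.5,140],[0,-5,0,4.5,1.3,5.7,140]]]' 20
python3 - <<'E'
from h import *
go([.488,-.258,.26],-76.6)
C,im=snap('wrist');cv2.imwrite('pics/w19.png',im);np.savez('pics/w19.npz',K=C[0],R=C[1],t=C[2])
E
```

```text
turn [ 0.03 -5.   -0.09] shift [4.7  1.3  8.26] from [ 0.6592 -0.0938  0.2944] jaw -106.6 j [-13.1  20.3  50.3   0.3 109.   93.6]
time_s: 31.02
position: [0.5079, -0.1998, 0.2598]
orientation: [[-0.973, 0.008, 0.229], [-0.229, 0.002, -0.973], [-0.008, -1.0, 0.0]]
force: [-0.2, 0.3, 0.4]
opening: 0.452
turn [-0.   -0.03 -0.07] shift [ 1.31 -0.02  2.08] from [ 0.5079 -0.1998  0.2598] jaw -76.8 j [-27.6   3.9  73.6   0.3 102.2  49.2]
```

View pics/w19.png

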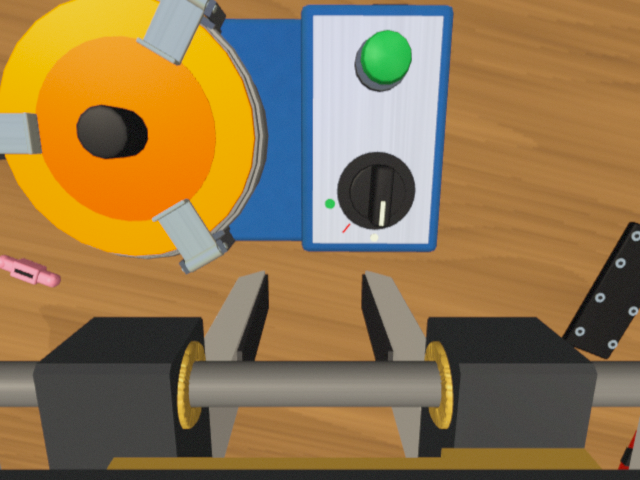

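The view is square to the panel: knob disc (376,190), pointer near (382,212), white dot (374,238), green dot (330,204), plunger (386,56). I'll take a second view for heights.

```bash
python3 -m jog '[[[0,0,0,0.6,0,0.8,140],[0,0,0,1.2,0,1.6,140],[0,0,0,1.3,0.2,2.3,140],[0,0,0,1.3,0.5,2.8,140],[0,0,0,1.3,0.8,2.9,140],[0,0,0,1.3,0.8,2.9,140]]]' 20
python3 - <<'E'
from h import *
C,im=snap('wrist');cv2.imwrite('pics/w20.png',im);np.savez('pics/w20.npz',K=C[0],R=C[1],t=C[2])
a=cv2.imread('pics/w19.png')
x=cv2.resize(a[130:260,300:450],None,fx=4,fy=4,interpolation=cv2.INTER_CUBIC)
cv2.imwrite('pics/w19c.png',x)
E
```

```text
time_s: 31.57
position: [0.492, -0.2764, 0.2329]
orientation: [[-0.974, -0.001, 0.228], [-0.228, 0.008, -0.974], [-0.001, -1.0, -0.008]]
force: [-0.2, -0.2, -0.7]
opening: 0.456
```

View pics/w20.png

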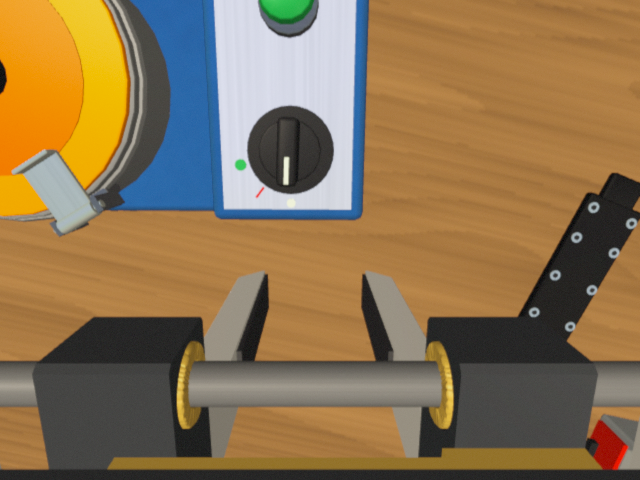

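View pics/w19c.png

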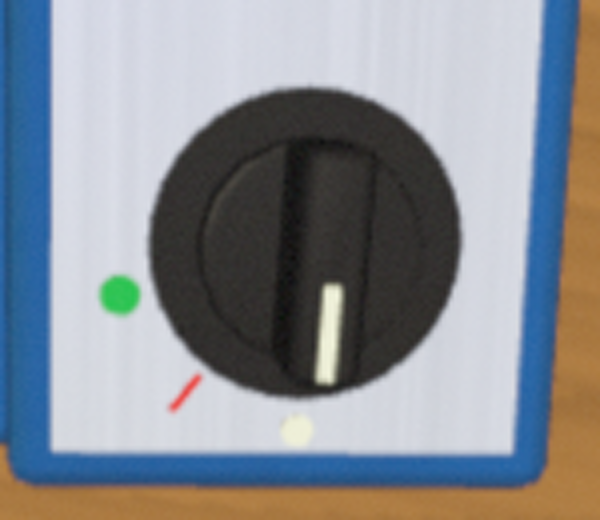

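```bash
python3 - <<'E'
from h import *
L=lambda n:(lambda d:(d['K'],d['R'],d['t']))(np.load(f'pics/{n}.npz'))
A,B=L('w19'),L('w20')
ims={n:cv2.imread(f'pics/{n}.png') for n in('w19','w20')}
st={}
for n,roi in(('w19',(365,195,400,232)),('w20',(270,150,300,190))):
    x0,y0,x1,y1=roi;g=cv2.cvtColor(ims[n][y0:y1,x0:x1],cv2.COLOR_BGR2GRAY)
    m=(g>150).astype(np.uint8);N,_,s,ce=cv2.connectedComponentsWithStats(m)
    for i in range(1,N):
        if s[i,4]>25:print(n,s[i]+[x0,y0,0,0,0],ce[i]+[x0,y0])
def T(nm,a,b):
    x,e=tri([(A,a),(B,b)]);print(nm,x.round(4),np.round(e,4));return x
o=T('ptr outer',(381.2,225.8),(286,185.5));i=T('ptr inner',(383.2,201),(286,157))
v=o-i;print('ptr dir',np.degrees(np.arctan2(v[1],v[0])))
# disc circles
for n,C,c0,r0 in(('w19',A,(376,190),39),('w20',B,(290,149),44)):
    g=cv2.cvtColor(ims[n],cv2.COLOR_BGR2GRAY);m=cv2.inRange(g,0,100);k=np.zeros_like(m);cv2.circle(k,c0,r0+8,255,-1);m&=k
    c=max(cv2.findContours(m,0,1)[0],key=cv2.contourArea);e=cv2.fitEllipse(cv2.convexHull(c));print(n,'disc',e)
    st[n]=e[0]
T('disc',st['w19'],st['w20'])
w=T('white dot',(374,237.5),(291,203.5));g=T('green dot',(330,203.7),(240.5,165))
p=T('plunger?',(386,56),(288,2))
ax=np.array([.5462,-.2441]);
for nm,q in(('w',w),('g',g)): print(nm,np.degrees(np.arctan2(*(q[:2]-ax)[::-1])))
E
```

```text
w19 [379 201   7  25 115] [381.87826087 213.04347826]
w19 [365 221  35  11 151] [386.8410596  228.63576159]
w20 [283 157   6  28 145] [285.82758621 170.77931034]
ptr outer [ 0.5233 -0.2489  0.1282] [0.0002 0.0002]
ptr inner [ 0.5421 -0.2449  0.13  ] [0.0003 0.0003]
ptr dir -168.15406028765076
w19 disc ((375.6831970214844, 190.2359161376953), (75.91830444335938, 78.12447357177734), 49.923336029052734)
w20 disc ((290.15020751953125, 149.43421936035156), (85.22953033447266, 87.18256378173828), 162.38070678710938)
disc [ 0.5456 -0.2441  0.0897] [0. 0.]
white dot [ 0.5054 -0.2537  0.0882] [0.0003 0.0003]
green dot [ 0.5255 -0.2096  0.0891] [0.0001 0.0001]
plunger? [ 0.6439 -0.2227  0.1005] [0.0026 0.0026]
w -166.77597651100325
g 120.93414917427567
```

Pointer direction is −168.2° against the white dot at −166.8°, so the value is about 0. The axis is (0.5459,−0.2441), bar top about 0.128. Moving above it.

```bash
python3 - <<'E'
from h import *
go([.5459,-.2441,.16],-77.5)
E
```

```text
turn [ 0.07  0.13 -0.02] shift [-2.38  2.97 -0.73] from [ 0.4923 -0.276   0.2341] jaw -76.7 j [-35.3   6.8  73.4   0.4 100.1  41.6]
```

```bash
python3 -m jog '[[[0,0.13,0,-0.8,0.6,-0.25,140],[0,0.13,0,-1.6,1.2,-0.5,140],[0,0.13,0,-2.38,1.8,-0.73,140],[0,0.13,0,-2.38,2.4,-0.73,140],[0,0.13,0,-2.38,2.97,-0.73,140],[0,0.13,0,-2.38,2.97,-0.73,140],[0,0.13,0,-2.38,2.97,-0.73,140]]]' 30
python3 - <<'E'
from h import *
go([.5459,-.2441,.106],-77.5)
E
```

```text
time_s: 32.2
position: [0.5459, -0.2426, 0.1594]
orientation: [[-0.976, -0.001, 0.218], [-0.218, 0.009, -0.976], [-0.0, -1.0, -0.009]]
force: [-0.5, -0.2, 0.1]
opening: 0.449
turn [ 0.09  0.01 -0.  ] shift [0.01 2.14 0.08] from [ 0.5459 -0.2426  0.1594] jaw -77.4 j [-29.6  12.   75.9   0.4  92.5  47.8]
```

```bash
python3 -m jog '[[[0,0,0,0,0.7,0.05,140],[0,0,0,0,1.4,0.05,140],[0,0,0,0,2.1,0.05,140],[0,0,0,0,2.12,0.05,140],[0,0,0,0,2.12,0.05,200],[0,0,0,0,2.12,0.05,240],[0,0,0,0,2.12,0.05,240],[0,0,0,0,2.12,0.05,240]]]' 30
python3 -m jog '[[[0,0,0,0,0,0,240],[0,0,0,0,0,0,240],[0,0,0,0,0,0,240],[0,0,0,0,0,0,240]]]' 30
python3 - <<'E'
from h import *
s=manip.observe();print(s['opening'],s['moment'])
go([.5459,-.2441,.106],-77.5)
E
```

```text
time_s: 32.87
position: [0.547, -0.2438, 0.1084]
orientation: [[-0.976, 0.001, 0.218], [-0.218, 0.007, -0.976], [-0.003, -1.0, -0.007]]
force: [0.5, 0.2, -0.2]
opening: 0.205
time_s: 33.2
position: [0.547, -0.2434, 0.1087]
orientation: [[-0.976, 0.001, 0.218], [-0.218, 0.008, -0.976], [-0.003, -1.0, -0.007]]
force: [-1.0, 2.7, 0.9]
opening: 0.148
0.14813985082027506 [ 0.25641376  0.32482199 -0.03243795]
turn [ 0.07  0.01 -0.03] shift [0.05 0.11 0.02] from [ 0.547  -0.2434  0.1087] jaw -77.4 j [-29.7  13.4  80.    0.4  86.8  47.7]
```

The bar is gripped at 13.9 mm. Turning clockwise.

```bash
python3 -m jog '[[[0,0.9,0,0.02,0,0,240],[0,1.8,0,0.02,0,0.02,240],[0,2.7,0,0.02,0,0.02,240],[0,3.6,0,0.02,0,0.02,240],[0,4.5,0,0.02,0,0.02,240],[0,5.4,0,0.02,0,0.02,240],[0,6.3,0,0.02,0,0.02,240],[0,7.2,0,0.02,0,0.02,240]]]' 30
python3 - <<'E'
from h import *
s=manip.observe();print(s['opening'],s['moment'])
go([.5461,-.2441,.108],28)
E
```

```text
time_s: 33.87
position: [0.5465, -0.2454, 0.1088]
orientation: [[-0.858, 0.001, -0.514], [0.514, 0.005, -0.858], [0.001, -1.0, -0.005]]
force: [-0.4, -2.0, -1.7]
opening: 0.142
0.1423713732714404 [-0.53826801  0.26461197  0.03415437]
turn [0.04 5.18 0.02] shift [ 0.04  0.03 -0.04] from [ 0.5465 -0.2454  0.1088] jaw -120.9 j [-29.8  13.4  80.    0.3  86.7  91.1]
```

```bash
python3 -m jog '[[[0,0.9,0,0.02,0,0,240],[0,1.8,0,0.02,0,0,240],[0,2.7,0,0.02,0,0,240],[0,3.6,0,0.02,0,0,240],[0,4.4,0,0.02,0,0,240],[0,4.6,0,0.02,0,0,240],[0,4.6,0,0.02,0,0,240],[0,4.6,0,0.02,0,0,240]]]' 30
python3 -m jog '[[[0,0,0,0,0,0,190],[0,0,0,0,0,0,140],[0,0,0,0,0,0,140],[0,0,0,0,0,0,140],[0,0,0,0,-1.2,0,140],[0,0,0,0,-2.4,0,140],[0,0,0,0,-3.6,0,140],[0,0,0,1,-4.8,0,140]]]' 30
python3 - <<'E'
from h import *
C,im=snap('wrist');cv2.imwrite('pics/w21.png',im);np.savez('pics/w21.npz',K=C[0],R=C[1],t=C[2])
go([.6425,-.2205,.17],None)
E
```

```text
time_s: 34.53
position: [0.5456, -0.2463, 0.1087]
orientation: [[-0.523, 0.0, -0.852], [0.852, 0.003, -0.523], [0.002, -1.0, -0.002]]
force: [-2.6, -3.0, -1.2]
opening: 0.148
time_s: 35.2
position: [0.5333, -0.2273, 0.2289]
orientation: [[-0.521, 0.0, -0.853], [0.853, 0.002, -0.521], [0.002, -1.0, -0.001]]
force: [-0.2, 0.1, -0.0]
opening: 0.45
turn [ 0.08 -0.   -0.05] shift [-2.18  2.77 -3.75] from [ 0.5335 -0.2233  0.2382] jaw -148.4 j [-28.5   8.   71.6   0.3  99.9 119.9]
```

View pics/w21.png

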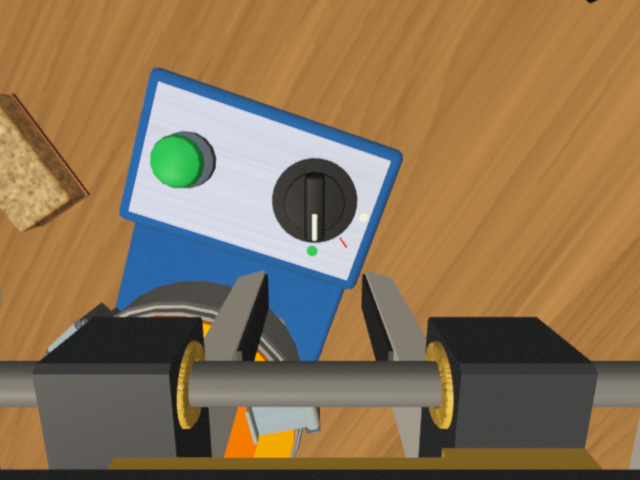

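The pointer sits at the green dot (312,250), past the red detent mark. Now measure the plunger.

```bash
python3 - <<'E'
from h import *
L=lambda n:(lambda d:(d['K'],d['R'],d['t']))(np.load(f'pics/{n}.npz'))
obs=[]
for n,(x0,y0,x1,y1) in(('w19',(350,25,420,95)),('w21',(140,125,220,195))):
    im=cv2.imread(f'pics/{n}.png');hsv=cv2.cvtColor(im,cv2.COLOR_BGR2HSV);m=cv2.inRange(hsv,(50,120,60),(75,255,255));k=np.zeros_like(m);k[y0:y1,x0:x1]=255;m&=k
    c=max(cv2.findContours(m,0,1)[0],key=cv2.contourArea);e=cv2.fitEllipse(cv2.convexHull(c));print(n,e,plane(L(n),e[0],.12).round(4));obs.append((L(n),e[0]))
print(tri(obs))
go([.6435,-.2209,.15])
E
```

```text
w19 ((385.7210693359375, 57.03296661376953), (50.16033935546875, 53.92792892456055), 18.41089630126953) [ 0.6416 -0.221   0.12  ]
w21 ((176.80816650390625, 160.92684936523438), (51.246768951416016, 55.03872299194336), 135.9094696044922) [ 0.6414 -0.2228  0.12  ]
(array([ 0.64273492, -0.22162327,  0.11473518]), [np.float64(7.122029511581674e-06), np.float64(7.122029511509605e-06)])
turn [ 0.08 -0.   -0.05] shift [-2.21  3.58 -3.77] from [ 0.5335 -0.2233  0.2382] jaw -148.4 j [-28.5   8.   71.6   0.3  99.9 119.9]
```

```bash
python3 -m jog '[[[0,0,0,-0.7,0,-1.2,255],[0,0,0,-1.4,0,-2.4,255],[0,0,0,-2.2,0.5,-3.7,255],[0,0,0,-2.2,1.5,-3.74,255],[0,0,0,-2.2,2.5,-3.74,255],[0,0,0,-2.2,3.5,-3.74,255],[0,0,0,-2.2,3.5,-3.74,255],[0,0,0,-2.2,3.5,-3.74,255]]]' 30
python3 - <<'E'
from h import *
go([.6427,-.2214,.114])
C,im=snap('wrist');cv2.imwrite('pics/w22.png',im)
C,im=snap('scene');crop(im,220,180,420,340,4,'s5.png')
E
```

```text
time_s: 35.92
position: [0.642, -0.2203, 0.1498]
orientation: [[-0.525, 0.006, -0.851], [0.851, 0.002, -0.525], [-0.002, -1.0, -0.007]]
force: [0.1, 0.0, 0.1]
opening: 0.005
turn [ 0.06 -0.   -0.01] shift [-0.05  1.43  0.01] from [ 0.642  -0.2203  0.1498] jaw -148.3 j [-23.9  22.1  64.1   0.3  93.4 124.5]
```

View pics/s5.png

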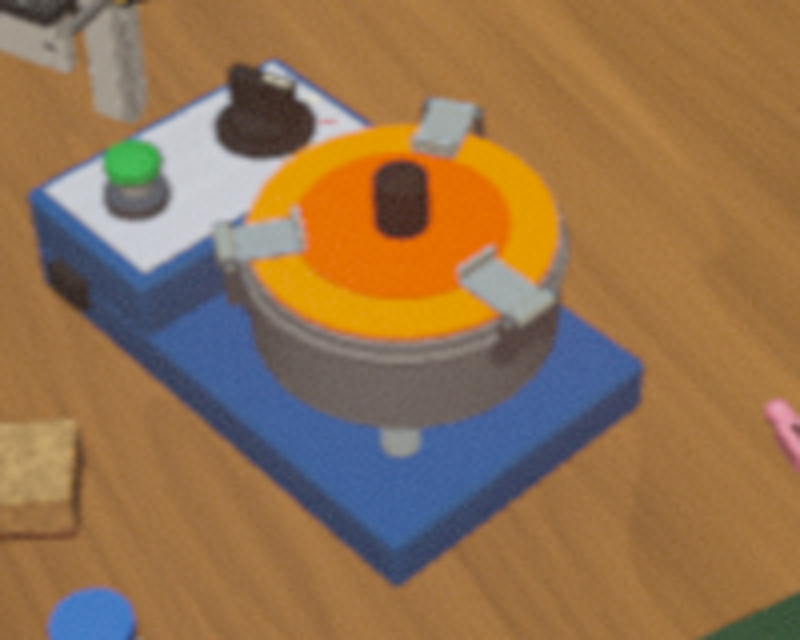

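```bash
python3 - <<'E'
from h import *
S=cal('scene');p=manip.observe()['position'];print(p,proj(S,p),proj(S,[p[0],p[1],.124]),proj(S,[.6435,-.2209,.124]))
E
```

```text
[ 0.64367539 -0.22130965  0.15420978] [249.925976   208.29031908] [251.37671305 218.25009876] [251.51501261 218.32207012]
```

View pics/w22.png

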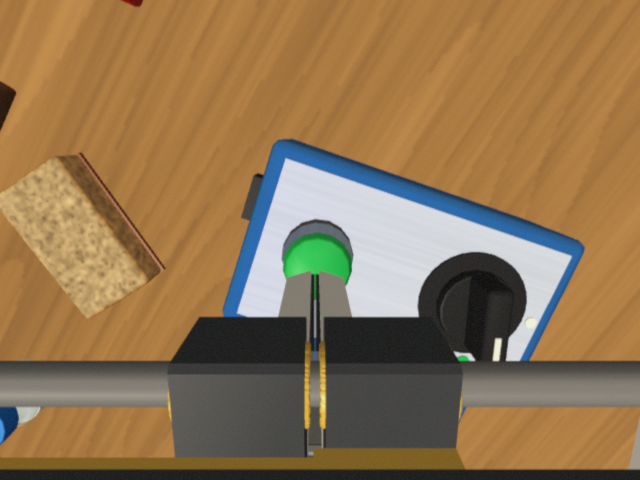

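The fingertips are centred over the plunger. Pressing.

```bash
python3 -m jog '[[[0,0,0,0,0.6,0,255],[0,0,0,0,1.1,0,255],[0,0,0,0,1.3,0,255],[0,0,0,0,1.45,0,255],[0,0,0,0,1.6,0,255],[0,0,0,0,1.7,0,255],[0,0,0,0,1.75,0,255],[0,0,0,0,1.75,0,255]]]' 30
```

```text
time_s: 36.68
position: [0.6448, -0.2217, 0.1146]
orientation: [[-0.525, 0.017, -0.851], [0.851, -0.003, -0.525], [-0.011, -1.0, -0.013]]
force: [-3.3, 1.2, 9.0]
opening: 0.005
```

```bash
python3 -m jog '[[[0,0,0,0,0.15,0,255],[0,0,0,0,0.25,0,255],[0,0,0,0,0.3,0,255],[0,0,0,0,0.3,0,255]]]' 30
```

```text
time_s: 37.02
position: [0.645, -0.2217, 0.1144]
orientation: [[-0.525, 0.021, -0.851], [0.851, -0.005, -0.525], [-0.015, -1.0, -0.015]]
force: [-8.0, 4.0, 17.4]
opening: 0.001
```

It holds at z=0.1144 while the force rises from 9 to 17 N, so it is at its stop. Lift off and check everything.

```bash
python3 -m jog '[[[0,0,0,0,-0.3,0,255],[0,0,0,0,-0.8,0,255],[0,0,0,0,-1.8,0,255],[0,0,0,0,-3,0,255],[0,0,0,0,-4.2,0,255],[0,0,0,0.5,-5,0,255],[0,0,0,1.2,-6,0,255],[0,0,0,1.8,-7,0,255]]]' 30
python3 -m jog '[[[0,0,0,1.5,0,1.5,255],[0,0,0,3,0,3,255],[0,0,0,4.5,0,4.5,255],[0,0,0,6,0,6,255],[0,0,0,7.5,0,7.5,255],[0,0,0,7.5,0,7.5,255],[0,0,0,7.5,0,7.5,255]]]' 30
python3 - <<'E'
from h import *
C,im=snap('scene');crop(im,220,180,420,340,4,'s6.png')
C,im=snap('top');crop(im,120,170,440,360,2.5,'t6.png')
C,im=snap('wrist');cv2.imwrite('pics/w23.png',im)
E
```

```text
time_s: 37.68
position: [0.6171, -0.1823, 0.2895]
orientation: [[-0.524, 0.019, -0.851], [0.851, -0.004, -0.524], [-0.014, -1.0, -0.014]]
force: [-0.1, 0.3, 0.3]
opening: 0.004
time_s: 38.27
position: [0.3554, -0.1196, 0.2851]
orientation: [[-0.524, 0.02, -0.851], [0.852, -0.005, -0.524], [-0.014, -1.0, -0.014]]
force: [0.7, -0.5, 1.7]
opening: 0.003
```

View pics/s6.png

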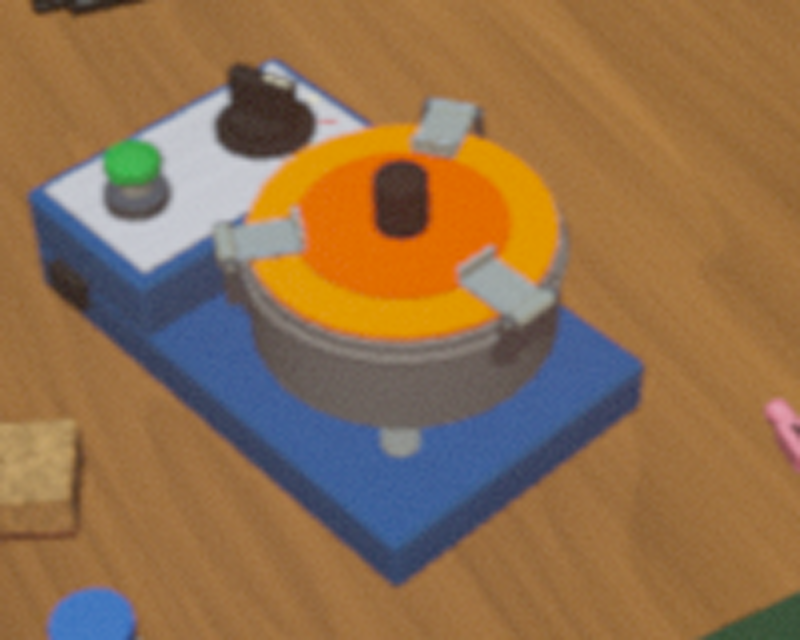

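View pics/t6.png

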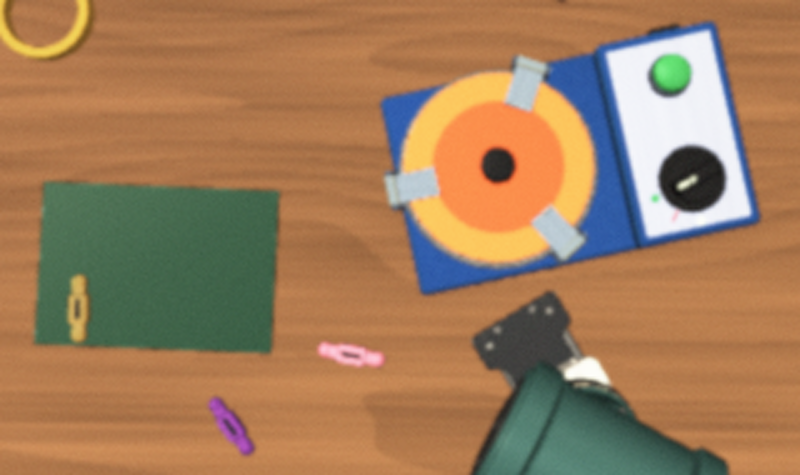

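View pics/w23.png

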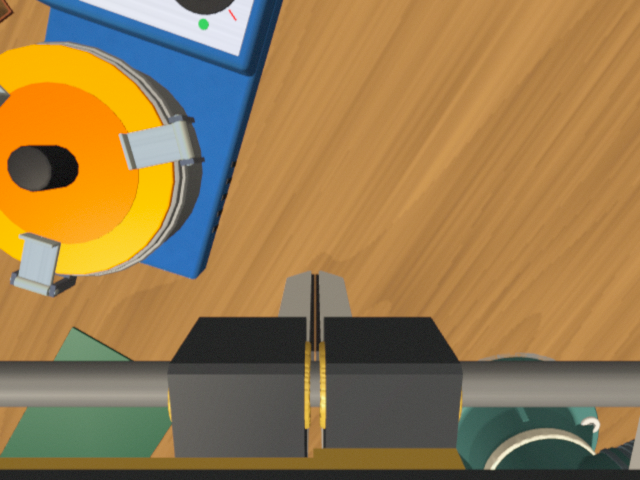

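The lid is seated, all three clips are flat, the selector points at green and the plunger is back up. Brass and the decoys are unmoved, and the arm is clear. Handing in.

```bash
python3 -c "
from workcell import manip
print(manip.hand_in())"
```

```text
the job is handed in; nothing more can be done
None
```

The job is done and handed in at about 38 s, well inside the 210 s limit; `hand_in` reported no verdict.

- **Fittings:** The mat held three bare steel parts, one guard and two caps, and all three are in the tub. I saw them there before the lid went on. The brass guard and the pink and purple look-alikes were not touched.
- **Lid:** It is seated in the tub, with its axis measured within about 1 mm of the tub's.
- **Clips:** All three are folded flat. I pressed each to z 0.1565 with about 20 N, and they show flat in the scene and top views.
- **Selector:** I turned it about 71° clockwise, past the detent. In the final top view its pointer is at the green dot.
- **Start plunger:** I pressed it to its stop: the fingertips held at z 0.1144 while the force rose from 9 to 17 N. In the last scene and top views it looks back up, as before the press.

No check failed at the end. Three readings were slightly off along the way:

- **Lid radius:** It fitted about 1 mm small, at 84.9 mm against the stated 86.
- **Plunger height:** Triangulation gave z 0.115–0.119 against the stated 0.124, because the colour blob includes the side of the head.
- **Cap grasps:** Both showed a vertical contact force of about 7 N at the mat.

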